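# Make up two bone-surgery instrument sets at the packing table

## Robot

A 7-joint arm with a two-finger parallel gripper is mounted at the origin on the work surface. World frame = base frame: x ahead of the robot, y to its left, z up, the work surface at z = 0. Lengths are in m, angles in rad, forces in N, time in s.
With the tool pointing down it reaches from about 0.4 to 0.875 m from the base axis. Payload 19.3 kg.
Tool frame: the origin (TCP) lies midway between the tips of the shut fingers; the grasp point (between the pads) lies 19 mm behind it; z points along the fingers, y is the direction in which the jaws open and shut (so a half turn about z gives the same grasp; the last joint's range is limited). The gripper opens to 85 mm and grips with 20 to 120 N. Pads are 22 mm wide; open, the fingers measure 114 mm over their backs; the gripper's body (76 mm by 85 mm) begins 54 mm behind the grasp point. The pads swing forward as they close: fully open they stand 13 mm farther back than shut.
Start: joints at [-0.07, 0.521, -0.036, 1.599, 0.021, 1.021, -0.113], TCP at [0.625, -0, 0.231] pointing down, gripper open.
Joint ranges: [-2.91, 2.91], [-0.3, 2.13], [-1.5, 1.42], [0.17, 2.43], [-1.26, 4.41], [0.16, 1.93], [-2.52, 2.52]. Speed limits (rad/s): [1.89, 1.89, 2.39, 2.39, 3.01, 3.01, 3.01].

## Interface

Orientations are given as [roll, pitch, yaw] about the fixed x, y, z axes, in that order (R = Rz(yaw) Ry(pitch) Rx(roll)).
In Python, from workcell import bot gives the robot as it stands.
- The arm moves only by the tool servo_tool, never from a script. Its argument "plan" is a list of rows, each a list of 5 numbers: the shift along the world's x, y, z in mm, then the turn about the world's z in rad, then the gripper's target within -1 to 1 (shut at 1, half-way at 0, fully open at -1). In form: [[tx, ty, tz, yaw, jaw], ...]. A call has exactly 10 rows; each row is the pose to reach, as a shift and turn from the pose commanded when the call began; what a row does not reach only later rows make up. A row lasts 1/12 s, in which the tool goes at most 41.7 mm and 7.16 degrees, less where a joint would pass 70% of its speed; a pose out of reach is approached as far as the arm can. A call with a gripper value outside its range is refused whole. The fingers move at their own pace and stop on an object; "squeeze" is the grip in N (left out, the last holds). Time passes only in rows, so rows that repeat a pose let the fingers close, or fill a call up. It gives the time, the measured TCP pose, the force and the opening at its end, in the units of the state.
- bot.observe(): the state, without advancing time (a new reading comes with each control period).
- bot.grab_frame(name): name is "scene" or "side" or "wrist"; returns the picture (420x560x3 uint8, blue, green, red); there is no depth.
- bot.calibration(name): a dict with "fx", "fy", "cx", "cy" (pixels), "k1" (the pictures are not rectified: a ray, as slopes to the right and down, at radius r is drawn at 1 + k1 r^2 times it, then the intrinsics apply), "T" (4x4, takes a point from camera to world coordinates). Camera axes: x right, y down, z forward; pixel columns grow to the right and rows downward; lengths in m; the calibration is good to about 2 mm. A picture is of the moment at which its call begins: read the wrist's pose just before it. calibration takes no time and is no camera call; for the wrist camera it gives the pose at the moment of the call.
- bot.job_done(): hands the job in, once; it reports no verdict.
The state is a dict: "clock": time; "qpos": joint angles; "qd": joint speeds; "joint_efforts": joint torques, N m; "position": TCP position; "tool_rot": TCP orientation; "force": force on the tool from outside, world axes, zero at the start; "moment": the same for the moment, N m; "grip_width": finger opening in m.
Only numpy, scipy, OpenCV 4.12 (cv2) and the standard library are available. Lean on these libraries where they do the work, as an engineer would, in place of code of your own. Each camera call takes 0.05 s, during which the arm holds its last target.

## Task

Make up the two instrument sets from the loose stock: the large screwdriver and the mallet go in the long tray; the small screwdriver, the block of screws and the small steel cup go in the square tray. Set each down gently, not dropped, in the place made for it in the blue inserts: a screwdriver lengthwise with its handle resting in the wide notch and its shaft in the narrow one, the mallet with its head centred on the rectangular pad and its handle end in the notch, the screw block squarely on the oblong pad, the cup upright on the middle of the round pad. Leave the T-handle where it lies; it belongs to neither set.

Things in the scene. Friction and masses are not known exactly. Their poses are not given: they have to be found in the camera images.
- large_driver_grip (a point): Larger screwdriver, wooden handle, 180 mm long, 160 g, lying along its x axis (+x handle to tip). Handle square, 28 x 28, 95 long; steel shaft 7 thick, on the handle's axis. Point: balance point on the axis in the handle, 30 mm behind the handle's front end, 14 above the underside; grip across the handle here.
- small_driver_grip (a point): Smaller screwdriver of the same pattern, 135 mm long, 70 g, along its x axis (+x handle to tip). Handle square, 20 x 20, 75 long; steel shaft 6 thick. Point: on the axis in the handle, 25 mm behind the handle's front end, 10 above the underside; grip across the handle here.
- mallet_grip (a point): Mallet, 151 mm long, 380 g, along its x axis (+x handle to head). Steel cylinder head 36 dia., 54 long, its axis along y; wooden handle 18 thick, its last 36 mm swollen to 36 dia.; lies level. Point: balance point in the head, 8 mm from its axis towards the handle, 18 above the underside; grip across the head's flat end faces (54 mm, along y).
- rack_mid (a point): Screw block: solid aluminium block 60 x 38 x 30 mm (its x, y, z), 140 g, with three rows of small dark screw heads standing 2 mm out of its top. Point: middle of the block, 15 mm above its underside. Grip across the 38 mm.
- cup_mid (a point): Small round open steel cup, 36 mm high, 52 mm across the rim, narrower at the foot, 60 g, upright. Point: on its axis, half-way up (18 mm above its underside). Grip across the outside.
- tray_long: Long steel tray 250 x 200 mm (x, y), walls 18 high, fixed. Origin: centre of underside. Blue bar at x=-56 (top 24, prongs 12 more) has notches 48 wide at y=55, 56 wide at y=-40; bar at x=60, y=55 has a 27 notch (shaft); mallet-head pad 50 x 40 at (59.5,-40), top 24. Tools lie along x, tip and head to +x; seated points in the tray frame: driver (-25,55,38), mallet (51.5,-40,42) mm.
- tray_square: Square steel tray 200 x 200 mm, walls 18 high, fixed. Origin: centre of underside. Blue bar at x=-47, y=60 (top 24) has a 40 notch (handle), bar at x=40, y=60 a 24 notch (shaft); driver lies along x, tip to +x. Oblong pad 56 x 32 at (-48,-35), round pad 48 dia. at (45,-35), tops 24. Seated points in the tray frame: driver (-20,60,34), screw block (-48,-35,39), cup (45,-35,42) mm.
- t_handle_mid (a point): Bystander: steel T-handle lying flat among the stock, crossbar 76 mm long and 18 thick, shaft with a dark coupling, 80 mm long over all. It belongs to neither set and stays where it is. Point: its middle, 9 mm above the table.
Mind the look-alikes: they are no part of the job. What is shaped like the part that bears cup_mid but orange or purple is not meant.

How it is judged:
By the outcome, as a careful person would: the job done as asked, in the order asked, and still so for the second after the job is handed in, with the robot touching nothing.
It also fails if it takes over 134 s, if anything falls off the work surface, if the arm or the gripper's body presses on something with over 40 N, if the wrist force passes 120 N, or if a joint passes its speed limit or range.

## Working session

There is one attempt and no reset: what is moved stays moved. The work goes in short steps, Python scripts to look and compute and a tool call to move; the robot and the scene stay as the last step left them, time stands still between calls to the robot, and variables do not carry over. Pictures are saved under pics/ and viewed, and the job is handed in when it is done.

Besides the shell and the picture viewer there is one more tool, called after "Call:" as name(argument=value, ...), one argument or row to a line, values as JSON. servo_tool: Moves the arm, as the interface text tells. Its arguments: {"type":"object","properties":{"plan":{"type":"array","items":{"type":"array","items":{"type":"number"}}},"squeeze":{"type":"number"}},"required":["plan"]}

```bash
ls; mkdir -p pics; python3 - <<'E'
from workcell import bot
import cv2
for n in ["scene","side","wrist"]:
    im=bot.grab_frame(n); cv2.imwrite(f"pics/{n}0.png",im); c=bot.calibration(n); print(n,c)
print(bot.observe())
E
```

```text
pics
scene {'fx': 526.4287467708951, 'fy': 526.4287467708951, 'cx': 276.39232745950824, 'cy': 215.40635455007217, 'k1': -0.12353735995638233, 'T': array([[-0.81659949,  0.4165518 , -0.3995621 ,  0.97174058],
       [ 0.57710664,  0.60197577, -0.55188142,  0.62089244],
       [ 0.0106395 , -0.68125602, -0.73196792,  0.9577847 ],
       [ 0.        ,  0.        ,  0.        ,  1.        ]])}
side {'fx': 404.3280626292875, 'fy': 404.3280626292875, 'cx': 277.0123739213999, 'cy': 212.0579421865843, 'k1': -0.09979020884284778, 'T': array([[ 0.97886936, -0.15352941,  0.13506848,  0.36675986],
       [-0.20429493, -0.70565695,  0.67846286, -0.65335692],
       [-0.008852  , -0.69172031, -0.72211125,  0.69407202],
       [ 0.        ,  0.        ,  0.        ,  1.        ]])}
wrist {'fx': 325.2003489664664, 'fy': 325.2003489664664, 'cx': 279.6656792149763, 'cy': 211.68556309821048, 'k1': -0.02390376955507345, 'T': array([[ 9.99998104e-01,  1.67398137e-03, -9.94642329e-04,
         6.25739221e-01],
       [ 1.28052311e-03, -9.50172814e-01, -3.11721003e-01,
         8.02406453e-02],
       [-1.46689725e-03,  3.11719139e-01, -9.50173156e-01,
         3.73464715e-01],
       [ 0.00000000e+00,  0.00000000e+00,  0.00000000e+00,
         1.00000000e+00]])}
{'clock': 0.15, 'qpos': array([-0.07021989,  0.52184042, -0.03631002,  1.59983745,  0.02119128,
        1.02112055, -0.11281629]), 'qd': array([ 0.0001423 , -0.00022912,  0.00063842, -0.00084773,  0.00054906,
        0.00015136,  0.00085365]), 'joint_efforts': array([ 4.00798544e-04, -9.27376485e+01,  1.98035471e+00, -3.70049715e+01,
        1.79930578e-02,  6.46477114e-03, -1.41420460e-05]), 'position': array([ 6.24761216e-01, -2.39681524e-05,  2.30895190e-01]), 'tool_rot': array([-3.14077340e+00,  5.61056803e-05,  1.57076726e+00]), 'force': array([-0.21136056,  0.15810192, -0.26412342]), 'moment': array([0.00986861, 0.04206342, 0.03635579]), 'grip_width': 0.08505232577631591}
```

View pics/scene0.png

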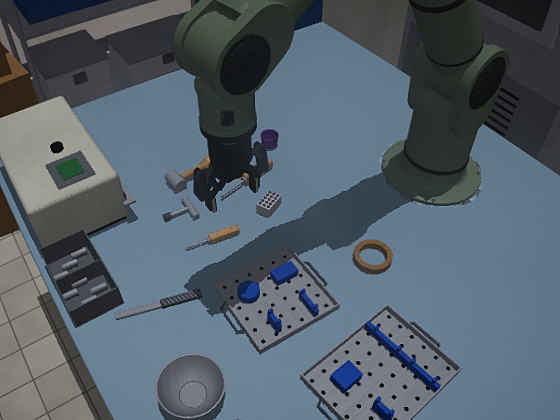

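View pics/side0.png

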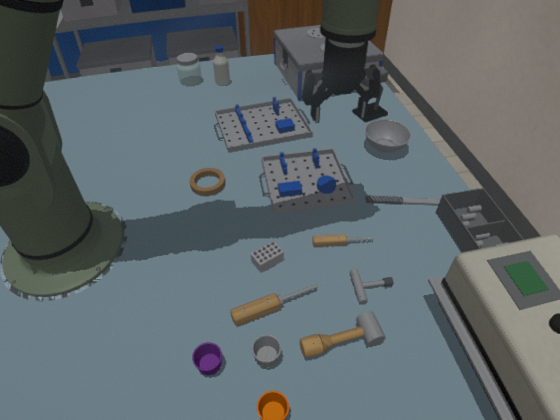

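View pics/wrist0.png

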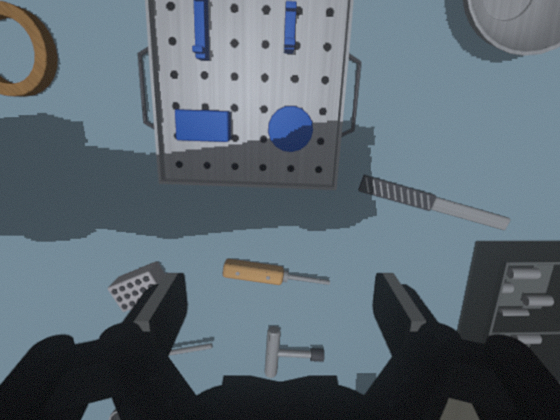

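```bash
cat > h.py <<'E'
import numpy as np, cv2
from workcell import bot
def ray(c,u,v):
    p=cv2.undistortPoints(np.array([[[u,v]]],float),np.array([[c['fx'],0,c['cx']],[0,c['fy'],c['cy']],[0,0,1.]]),np.array([c['k1'],0,0,0.]))[0,0]
    T=c['T']; return T[:3,3],T[:3,:3]@np.array([p[0],p[1],1.])
def plane(c,u,v,z):
    o,d=ray(c,u,v); return o+d*(z-o[2])/d[2]
def proj(c,P):
    q=np.linalg.inv(c['T'])@np.append(P,1); x,y=q[:2]/q[2]; s=1+c['k1']*(x*x+y*y)
    return np.array([c['fx']*x*s+c['cx'],c['fy']*y*s+c['cy']])
E
python3 - <<'E'
from h import *
c=bot.calibration("side")
for n,u,v,z in [("LD butt",235,313,.014),("LD front",279,301,.014),("LD tip",316,288,.014),("mal head",371,329,.018),("mal butt",313,346,.018),("cup rim",266,348,.036),("blk",266,255,.03),("SD butt",314,241,.01),("SD front",348,240,.01),("SDtip",372,240,.01),("T",358,286,.009),("sq tray",306,178,.018),("ltray",262,124,.018),("purple",208,354,.036),("orange",273,407,.036)]:
    print(n,plane(c,u,v,z).round(3))
E
```

```text
LD butt [ 0.362 -0.257  0.014]
LD front [ 0.449 -0.248  0.014]
LD tip [ 0.527 -0.235  0.014]
mal head [ 0.601 -0.345  0.018]
mal butt [ 0.488 -0.354  0.018]
cup rim [ 0.405 -0.348  0.036]
blk [ 0.444 -0.145  0.03 ]
SD butt [ 0.556 -0.114  0.01 ]
SD front [ 0.63  -0.127  0.01 ]
SDtip [ 0.682 -0.139  0.01 ]
T [ 0.612 -0.245  0.009]
sq tray [0.589 0.083 0.018]
ltray [0.523 0.343 0.018]
purple [ 0.306 -0.339  0.036]
orange [ 0.397 -0.448  0.036]
```

Call:
servo_tool(
  plan=[
    [-10,-35,10,0,-1],
    [-20,-70,20,0,-1],
    [-30,-105,30,0,-1],
    [-40,-140,40,0,-1],
    [-50,-175,50,0,-1],
    [-60,-210,50,0,-1],
    [-70,-245,50,0,-1],
    [-80,-280,50,0,-1],
    [-90,-315,50,0,-1],
    [-100,-350,50,0,-1],
  ],
  squeeze=40,
)

```text
clock: 0.98
position: [0.5241, -0.3516, 0.2812]
tool_rot: [-3.141, -0.0, 1.571]
force: [0.5, 0.1, -0.4]
grip_width: 0.0853
```

Call:
servo_tool(
  plan=[
    [-10,-35,0,0,-1],
    [-20,-70,0,0,-1],
    [-20,-70,0,0,-1],
    [-20,-70,0,0,-1],
    [-20,-70,0,0,-1],
    [-20,-70,0,0,-1],
    [-20,-70,0,0,-1],
    [-20,-70,0,0,-1],
    [-20,-70,0,0,-1],
    [-20,-70,0,0,-1],
  ],
)

```text
clock: 1.82
position: [0.5052, -0.4197, 0.2814]
tool_rot: [3.142, 0.0, 1.571]
force: [-0.2, 1.9, 0.4]
grip_width: 0.0855
```

```bash
python3 - <<'E'
from h import *
import pickle
print(bot.observe()['position'],bot.observe()['tool_rot'],bot.observe()['clock'])
c=bot.calibration("wrist");im=bot.grab_frame("wrist");pickle.dump((c,im),open("w1.pkl","wb"));cv2.imwrite("pics/w1.png",im)
im=bot.grab_frame("scene");cv2.imwrite("pics/s1.png",im)
E
```

```text
[ 0.50521794 -0.41966822  0.28137747] [3.14151030e+00 3.35648442e-05 1.57136266e+00] 1.8167
```

View pics/w1.png

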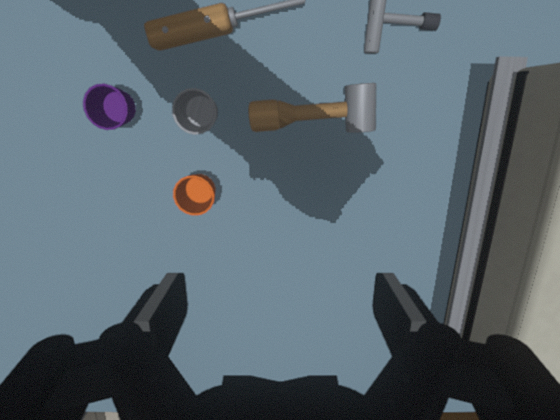

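View pics/s1.png

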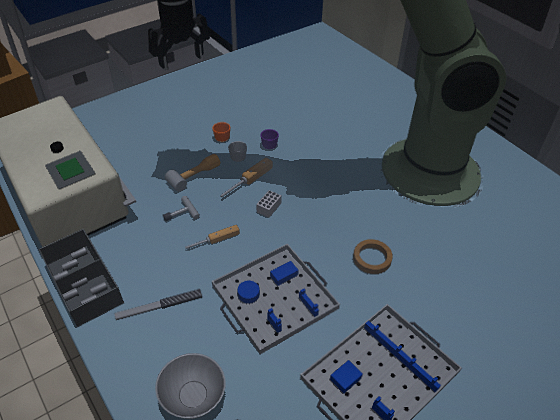

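```bash
python3 - <<'E'
from h import *
import pickle
c,im=pickle.load(open("w1.pkl","rb"))
print(bot.observe()['qpos'].round(2))
big=cv2.resize(im[0:230,80:460],None,fx=2.1,fy=2.1,interpolation=cv2.INTER_CUBIC);cv2.imwrite("pics/w1b.png",big)
hsv=cv2.cvtColor(im,cv2.COLOR_BGR2HSV)
m=cv2.inRange(hsv,(8,90,40),(25,255,255))
m[260:]=0
n,l,st,ce=cv2.connectedComponentsWithStats(m)
for i in range(1,n):
    if st[i][4]>200:
        cnt=max(cv2.findContours((l==i).astype('u1'),0,1)[0],key=cv2.contourArea)
        print(st[i],ce[i].round(1),cv2.minAreaRect(cnt),cv2.boxPoints(cv2.minAreaRect(cnt)).round(1).tolist())
# side blobs
s=bot.grab_frame("side");cs=bot.calibration("side");cv2.imwrite("pics/side1.png",s)
pickle.dump((cs,s),open("side1.pkl","wb"))
cv2.imwrite("pics/side1b.png",cv2.resize(s[80:400,180:440],None,fx=1.8,fy=1.8,interpolation=cv2.INTER_CUBIC))
E
```

```text
[ 0.57  0.53  0.06  1.45 -0.03  1.16  0.63]
[ 145    4   86   45 2258] [187.7  26.5] ((187.5882568359375, 26.852941513061523), (30.074417114257812, 83.18971252441406), 75.96376037597656) [[143.60000610351562, 22.399999618530273], [224.3000030517578, 2.200000047683716], [231.60000610351562, 31.399999618530273], [150.89999389648438, 51.5]]
[ 249  101   98   30 1682] [288.9 113.1] ((297.82061767578125, 112.66764831542969), (28.607797622680664, 97.25115966796875), 85.60128784179688) [[248.1999969482422, 102.0999984741211], [345.20001220703125, 94.69999694824219], [347.3999938964844, 123.19999694824219], [250.39999389648438, 130.6999969482422]]
[ 173  174   42   41 1341] [194.2 194.1] ((193.5, 194.0), (41.0, 40.0), 0.0) [[173.0, 214.0], [173.0, 174.0], [214.0, 174.0], [214.0, 214.0]]
```

View pics/w1b.png

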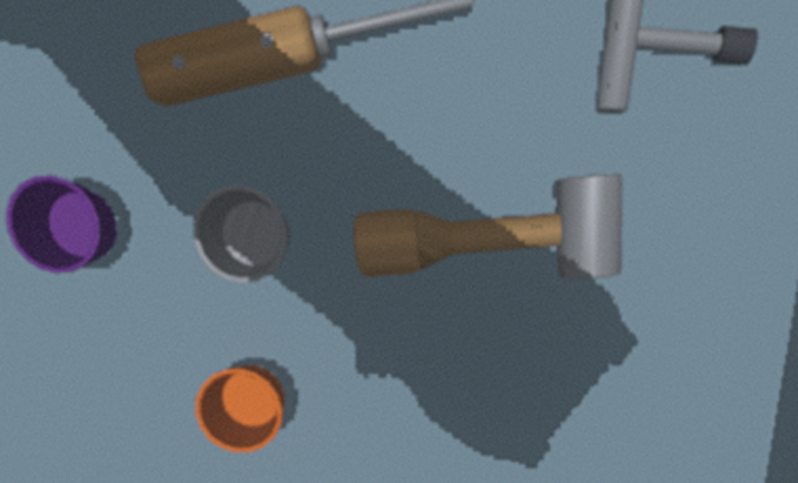

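View pics/side1b.png

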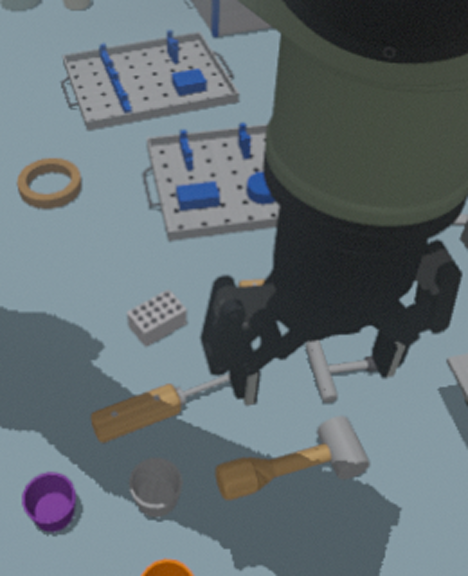

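```bash
python3 - <<'E'
from h import *
import pickle
c,im=pickle.load(open("w1.pkl","rb"));cs,_=pickle.load(open("side1.pkl","rb"))
def W(u,v,z): return plane(c,u/2.1+80,v/2.1,z)
def S(u,v,z): return plane(cs,u/1.8+180,v/1.8+80,z)
for n,u,v,z in [("tip",472,4,.014),("shaft0",330,38,.014),("top front far",303,7,.028),("top butt far",137,47,.028),("low front near",319,67,.003),("low butt near",165,105,.003),
 ("mhead tl",558,183,.03),("mhead far edge mid top",590,176,.018),("near",592,275,.018),("left",557,230,.018),("right",621,228,.018),("mbutt",355,243,.018),("neck",555,229,.018),
 ("cup rim L",195,233,.036),("R",287,233,.036),("T",240,187,.036),("B",240,280,.036)]:
    print(n,(W(u,v,z)*1e3).round(1))
print("side")
for n,u,v,z in [("shaft0",183,393,.014),("shaft1",228,379,.014),("top front far",174,386,.028),("top butt far",93,416,.028),("top butt near",97,428,.028),("top front near",181,401,.028),
 ("cupL",131,483,.036),("cupR",181,483,.036),("mbutt",218,483,.018),("neck",325,453,.018),("headL",320,437,.018),("headR",366,455,.018),("head far",335,420,.018),("head near",348,473,.018)]:
    print(n,(S(u,v,z)*1e3).round(1))
E
```

```text
tip [ 533.3 -230.    14. ]
shaft0 [ 458.1 -246.1   14. ]
top front far [ 446.4 -235.1   28. ]
top butt far [ 359.4 -252.9   28. ]
low front near [ 450.2 -257.9    3. ]
low butt near [ 362.6 -276.8    3. ]
mhead tl [ 580.9 -319.4   30. ]
mhead far edge mid top [ 600.8 -315.1   18. ]
near [ 606.  -368.9   18. ]
left [ 584.1 -344.    18. ]
right [ 620.6 -342.7   18. ]
mbutt [ 469.1 -351.4   18. ]
neck [ 583.  -343.4   18. ]
cup rim L [ 383.5 -345.5   36. ]
R [ 433.8 -345.6   36. ]
T [ 409.9 -322.    36. ]
B [ 406.2 -370.6   36. ]
side
shaft0 [ 455.4 -243.3   14. ]
shaft1 [ 507.3 -236.4   14. ]
top front far [ 446.1 -241.3   28. ]
top butt far [ 356.7 -259.5   28. ]
top butt near [ 358.9 -274.1   28. ]
top front near [ 449.5 -260.8   28. ]
cupL [ 382.8 -344.    36. ]
cupR [ 429.5 -353.9   36. ]
mbutt [ 466.7 -353.3   18. ]
neck [ 580.2 -345.5   18. ]
headL [ 581.2 -327.2   18. ]
headR [ 620.1 -357.    18. ]
head far [ 603.1 -312.    18. ]
head near [ 595.3 -371.3   18. ]
```

Call:
servo_tool(
  plan=[
    [-12,20,-15,-0.12,-0.3],
    [-24,40,-30,-0.24,-0.3],
    [-36,60,-45,-0.36,-0.3],
    [-48,80,-60,-0.48,-0.3],
    [-60,100,-75,-0.6,-0.3],
    [-72,120,-90,-0.72,-0.3],
    [-84,140,-105,-0.84,-0.3],
    [-84,160,-120,-0.96,-0.3],
    [-84,166,-135,-1.08,-0.3],
    [-84,166,-150,-1.2,-0.3],
  ],
)

```text
clock: 2.8
position: [0.4213, -0.2523, 0.131]
tool_rot: [-3.142, -0.001, 0.367]
force: [0.9, -0.4, 0.3]
grip_width: 0.0558
```

Call:
servo_tool(
  plan=[
    [0,0,0,-0.1,-0.3],
    [0,0,0,-0.164,-0.3],
    [0,0,0,-0.164,-0.3],
    [0,0,0,-0.164,-0.3],
    [0,0,0,-0.164,-0.3],
    [0,0,0,-0.164,-0.3],
    [0,0,0,-0.164,-0.3],
    [0,0,0,-0.164,-0.3],
    [0,0,0,-0.164,-0.3],
    [0,0,0,-0.164,-0.3],
  ],
)

```text
clock: 3.63
position: [0.421, -0.2541, 0.1313]
tool_rot: [-3.142, -0.0, 0.207]
force: [-0.1, 0.6, -0.7]
grip_width: 0.0556
```

```bash
python3 - <<'E'
from h import *
import pickle
o=bot.observe();print(o['position'],o['tool_rot'],o['grip_width'],o['qpos'].round(2))
c=bot.calibration("wrist");im=bot.grab_frame("wrist");pickle.dump((c,im),open("w2.pkl","wb"));cv2.imwrite("pics/w2.png",im)
E
```

```text
[ 0.42097444 -0.2540782   0.13134076] [-3.14157831e+00 -7.57412187e-05  2.06929118e-01] 0.05557390722991407 [ 0.17  0.48  0.33  2.05 -0.26  0.65 -0.69]
```

View pics/w2.png

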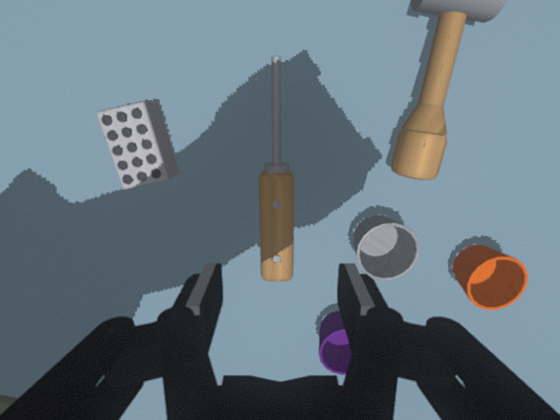

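```bash
python3 - <<'E'
from h import *
import pickle
c,im=pickle.load(open("w2.pkl","rb"))
P=lambda u,v,z:(plane(c,u,v,z)*1e3).round(1)
t=P(276,57,.014);f=P(277,168,.02);b=P(277,281,.014)
print(t,f,b,np.linalg.norm((t-b)),np.arctan2(*(t-b)[1::-1]))
for n,u,v,z in [("cup rim L",358,251,.036),("R",418,251,.036),("T",387,221,.036),("B",387,279,.036),("blk a",97,112,.03),("b",148,100,.03),("c",176,178,.03),("d",122,189,.03)]: print(n,P(u,v,z))
E
```

```text
[ 532.5 -227.8   14. ] [ 453.5 -245.    20. ] [ 351.4 -266.3   14. ] 185.14713068260065 0.20947124403467798
cup rim L [ 404.1 -321.9   36. ]
R [ 414.  -369.5   36. ]
T [ 433.4 -336.9   36. ]
B [ 384.5 -352.7   36. ]
blk a [ 468.7 -108.9   30. ]
b [ 484.4 -144.6   30. ]
c [ 431.9 -170.7   30. ]
d [ 414.5 -130.4   30. ]
```

Call:
servo_tool(
  plan=[
    [0,1,-30,0,-0.3],
    [0,2,-60,0,-0.3],
    [0,2,-90,0,-0.3],
    [0,2,-105,0,-0.3],
    [0,2,-115,0,-0.3],
    [0,2,-122,0,-0.3],
    [0,2,-126,0,-0.3],
    [0,2,-126,0,-0.3],
    [0,2,-126,0,-0.3],
    [0,2,-126,0,-0.3],
  ],
)

```text
clock: 4.52
position: [0.4215, -0.2522, 0.0061]
tool_rot: [3.141, -0.001, 0.207]
force: [0.9, -0.5, 0.8]
grip_width: 0.0555
```

Call:
servo_tool(
  plan=[
    [0,0,0,0,0.0],
    [0,0,0,0,0.2],
    [0,0,0,0,0.4],
    [0,0,0,0,0.6],
    [0,0,0,0,0.8],
    [0,0,0,0,1],
    [0,0,0,0,1],
    [0,0,0,0,1],
    [0,0,0,0,1],
    [0,0,0,0,1],
  ],
)

```text
clock: 5.35
position: [0.4213, -0.2521, 0.0058]
tool_rot: [3.141, -0.001, 0.207]
force: [-1.6, 1.3, 10.2]
grip_width: 0.0271
```

Call:
servo_tool(
  plan=[
    [0,0,10,0,1],
    [0,0,30,0,1],
    [0,0,60,0,1],
    [0,0,90,0,1],
    [0,0,120,0,1],
    [0,30,150,-0.04,1],
    [5,60,170,-0.08,1],
    [10,95,180,-0.12,1],
    [15,130,190,-0.16,1],
    [20,165,200,-0.2,1],
  ],
  squeeze=60,
)

```text
clock: 6.18
position: [0.4407, -0.0854, 0.2066]
tool_rot: [-3.141, -0.001, 0.004]
force: [2.2, -0.0, -0.5]
grip_width: 0.0269
```

Call:
servo_tool(
  plan=[
    [0,35,10,0,1],
    [0,70,20,0,1],
    [0,105,30,0,1],
    [0,140,40,0,1],
    [0,175,50,0,1],
    [0,210,60,0,1],
    [0,245,70,0,1],
    [0,280,80,0,1],
    [0,315,80,0,1],
    [0,350,80,0,1],
  ],
)

```text
clock: 7.02
position: [0.4405, 0.2646, 0.2866]
tool_rot: [-3.141, -0.001, 0.007]
force: [1.1, 0.3, -1.4]
grip_width: 0.0267
```

Call:
servo_tool(
  plan=[
    [0,15,0,0,1],
    [0,25,0,0,1],
    [0,30,0,0,1],
    [0,30,0,0,1],
    [0,30,0,0,1],
    [0,30,0,0,1],
    [0,30,0,0,1],
    [0,30,0,0,1],
    [0,30,0,0,1],
    [0,30,0,0,1],
  ],
)

```text
clock: 7.85
position: [0.4411, 0.2927, 0.2854]
tool_rot: [-3.141, -0.0, 0.006]
force: [-0.1, 0.1, -1.8]
grip_width: 0.0271
```

```bash
python3 - <<'E'
from h import *
import pickle
o=bot.observe();print(o['position'],o['tool_rot'],o['grip_width'],o['qpos'].round(2))
c=bot.calibration("wrist");im=bot.grab_frame("wrist");pickle.dump((c,im),open("w3.pkl","wb"));cv2.imwrite("pics/w3.png",im)
E
```

```text
[0.44106133 0.29270031 0.28537029] [-3.14148306e+00 -3.18598794e-05  6.36590058e-03] 0.02709107985982261 [-0.93  0.32  0.31  1.8  -0.11  1.04 -2.15]
```

View pics/w3.png

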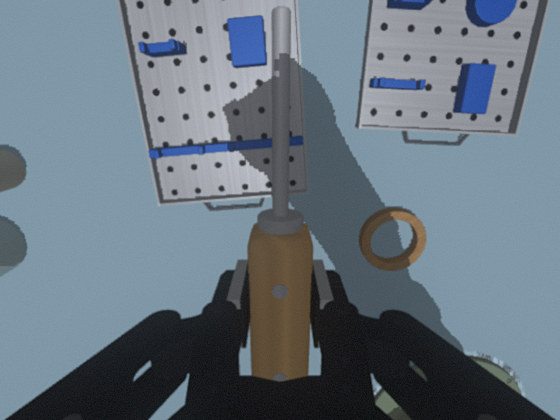

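```bash
python3 - <<'E'
from h import *
import pickle
c,im=pickle.load(open("w3.pkl","rb"))
cv2.imwrite("pics/w3b.png",cv2.resize(im[0:210,115:315],None,fx=3,fy=2.8,interpolation=cv2.INTER_CUBIC))
cv2.imwrite("pics/w3c.png",cv2.resize(im[0:150,340:550],None,fx=3.5,fy=3.5,interpolation=cv2.INTER_CUBIC))
c,im=pickle.load(open("side1.pkl","rb"))
cv2.imwrite("pics/side1c.png",cv2.resize(im[90:220,200:340],None,fx=4.5,fy=4.5,interpolation=cv2.INTER_CUBIC))
E
```

```text
(no output)
```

View pics/w3b.png

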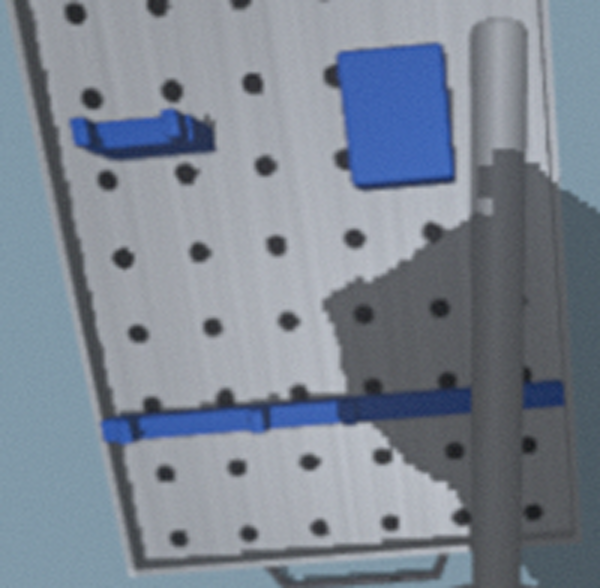

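View pics/side1c.png

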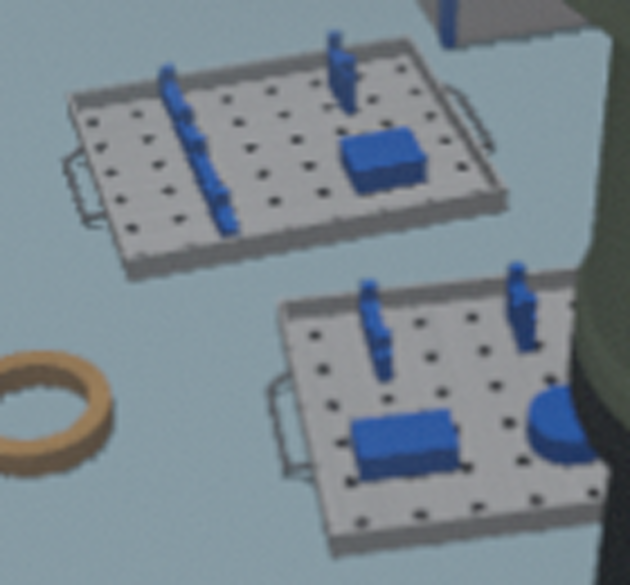

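View pics/w3c.png

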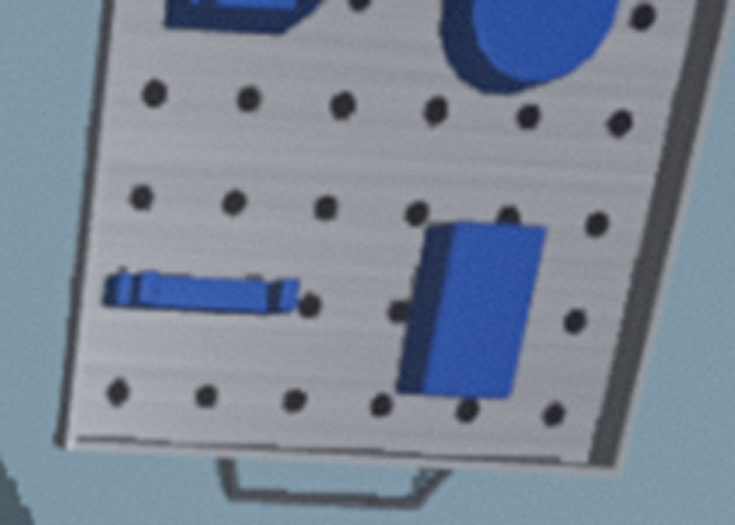

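```bash
cat > trays.py <<'E'
from h import *
import pickle
cw,_=pickle.load(open("w3.pkl","rb"));cs,_=pickle.load(open("side1.pkl","rb"))
def fit(obs):
    A=np.array([o[0] for o in obs],float);B=np.array([o[1][:2] for o in obs])*1e3
    a=A-A.mean(0);b=B-B.mean(0)
    th=np.arctan2((a[:,0]*b[:,1]-a[:,1]*b[:,0]).sum(),(a*b).sum());R=np.array([[np.cos(th),-np.sin(th)],[np.sin(th),np.cos(th)]])
    t=B.mean(0)-R@A.mean(0);r=B-(A@R.T+t);return th,t,r
wl=lambda u,v,z:plane(cw,u/3+115,v/2.8,z)
wq=lambda u,v,z:plane(cw,u/3.5+340,v/3.5,z)
s=lambda u,v,z:plane(cs,u/4.5+200,v/4.5+90,z)
L1=[((84.5,-20),wl(338,53,.024)),((84.5,-60),wl(441,44,.024)),((34.5,-60),wl(453,177,.024)),((34.5,-20),wl(355,184,.024)),((-125,100),wl(133,573,.018)),((-125,-100),wl(578,542,.018))]
L2=[((84.5,-20),s(413,130,.024)),((84.5,-60),s(427,164,.024)),((34.5,-60),s(356,183,.024)),((34.5,-20),s(342,148,.024)),((-125,100),s(71,96,.018)),((-125,-100),s(127,262,.018)),((125,100),s(410,40,.018)),((125,-100),s(505,193,.018))]
Q1=[((-20,-19),wq(455,222,.024)),((-20,-51),wq(546,226,.024)),((-76,-51),wq(512,397,.024)),((-76,-19),wq(422,393,.024)),((-100,100),wq(60,445,.018)),((-100,-100),wq(616,468,.018))]
Q2=[((-20,-19),s(452,410,.024)),((-20,-51),s(458,441,.024)),((-76,-51),s(362,455,.024)),((-76,-19),s(352,425,.024)),((-100,100),s(279,303,.018)),((-100,-100),s(330,540,.018))]
if __name__=="__main__":
    for n,o in [("L w",L1),("L s",L2),("L",L1+L2),("Q w",Q1),("Q s",Q2),("Q",Q1+Q2)]:
        th,t,r=fit(o);print(n,round(th,4),t.round(1),r.round(1).tolist())
E
python3 trays.py
```

```text
L w 0.087 [527.9 364.9] [[-1.2, -0.8], [-1.3, 1.1], [0.1, 1.3], [0.8, -1.1], [1.3, -2.2], [0.4, 1.7]]
L s 0.0775 [525.9 353.2] [[1.4, 1.5], [-2.0, 1.1], [-1.1, -5.9], [1.3, -5.2], [3.1, -0.2], [2.9, 4.1], [-3.1, 0.1], [-2.4, 4.4]]
L 0.0748 [526.9 358.3] [[-0.1, 6.8], [0.3, 8.8], [1.8, 8.4], [1.9, 5.9], [1.1, 2.8], [2.7, 6.9], [0.4, -3.4], [-2.9, -3.7], [-2.0, -10.8], [0.3, -10.1], [1.8, -5.6], [2.2, -1.3], [-4.4, -4.6], [-3.2, -0.3]]
Q w -0.0346 [593.   93.8] [[-1.8, -0.8], [-1.3, 0.4], [0.3, -0.7], [-0.0, -1.0], [0.6, 1.0], [2.3, 1.1]]
Q s -0.0326 [590.8  87.8] [[0.3, -1.7], [-1.6, 5.3], [1.3, 3.7], [-0.0, -3.7], [1.3, -2.7], [-1.4, -0.9]]
Q -0.0336 [591.9  90.8] [[-0.7, 2.2], [-0.2, 3.5], [1.3, 2.4], [1.1, 2.1], [1.8, 4.1], [3.3, 4.2], [-0.7, -4.7], [-2.6, 2.2], [0.3, 0.6], [-1.1, -6.8], [0.1, -5.8], [-2.4, -4.1]]
```

```bash
python3 - <<'E'
from h import *
im=cv2.imread("pics/wrist0.png");cv2.imwrite("pics/w0b.png",cv2.resize(im[0:200,130:380],None,fx=3,fy=3,interpolation=cv2.INTER_CUBIC))
im=cv2.imread("pics/s1.png");cv2.imwrite("pics/s1b.png",cv2.resize(im[235:420,200:480],None,fx=2.8,fy=2.8,interpolation=cv2.INTER_CUBIC))
E
```

```text
(no output)
```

View pics/w0b.png

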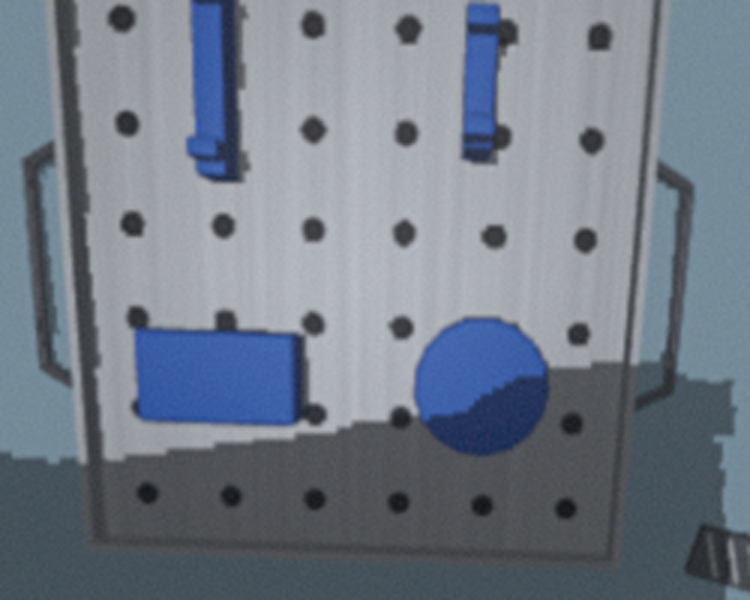

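View pics/s1b.png

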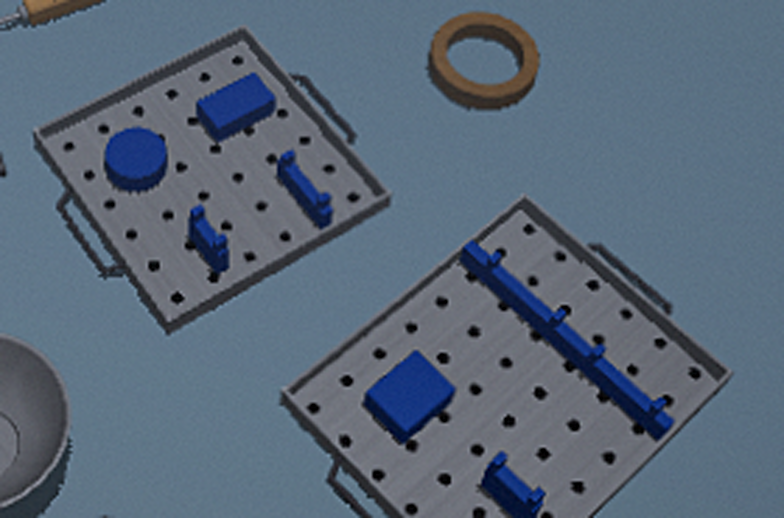

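```bash
cat > t2.py <<'E'
from trays import *
cc=bot.calibration("scene")
T=np.array([[9.99998104e-01,1.67398137e-03,-9.94642329e-04,6.25739221e-01],[1.28052311e-03,-9.50172814e-01,-3.11721003e-01,8.02406453e-02],[-1.46689725e-03,3.11719139e-01,-9.50173156e-01,3.73464715e-01],[0,0,0,1]])
c0=dict(cw);c0['T']=T
w0=lambda u,v,z:plane(c0,u/3+130,v/3,z)
sc=lambda u,v,z:plane(cc,u/2.8+200,v/2.8+235,z)
Q0=[((-76,-19),w0(136,328,.024)),((-20,-19),w0(297,333,.024)),((-20,-51),w0(294,424,.024)),((-76,-51),w0(141,418,.024)),((45,-35),w0(482,386,.024)),((-100,-100),w0(88,545,.018)),((100,-100),w0(617,563,.018))]
Q3=[((-100,-100),sc(243,29,.018)),((100,-100),sc(35,135,.018)),((100,100),sc(167,322,.018)),((-100,100),sc(390,195,.018))]
L3=[((-125,-100),sc(523,199,.018)),((-125,100),sc(731,374,.018)),((125,-100),sc(282,393,.018))]
for n,o in [("Q0",Q0),("Q scene",Q3),("L scene",L3)]:
    th,t,r=fit(o);print(n,round(th,4),t.round(1),r.round(1).tolist())
E
python3 t2.py
```

```text
Q0 -0.0349 [593.4  94. ] [[1.0, -1.3], [0.4, -1.1], [-1.0, 0.1], [1.0, 0.2], [-0.4, -0.6], [0.5, 1.2], [-1.5, 1.5]]
Q scene -0.0312 [594.6  98. ] [[2.1, 2.3], [-1.4, 3.2], [-1.2, -3.7], [0.5, -1.8]]
L scene 0.0927 [531.  369.7] [[2.0, 2.1], [0.2, -2.0], [-2.2, -0.2]]
```

Call:
servo_tool(
  plan=[
    [10,25,-20,0.02,1],
    [20,50,-40,0.04,1],
    [30,75,-60,0.06,1],
    [40,100,-80,0.081,1],
    [50,115,-100,0.081,1],
    [58,125,-120,0.081,1],
    [58,125,-140,0.081,1],
    [58,125,-155,0.081,1],
    [58,125,-165,0.081,1],
    [58,125,-165,0.081,1],
  ],
)

```text
clock: 8.73
position: [0.4982, 0.4173, 0.1182]
tool_rot: [3.14, 0.002, 0.088]
force: [-0.8, -0.3, -1.4]
grip_width: 0.0268
```

```bash
python3 - <<'E'
from h import *
import pickle
o=bot.observe();print(o['position'],o['tool_rot'],o['grip_width'],o['qpos'].round(2))
c=bot.calibration("wrist");im=bot.grab_frame("wrist");pickle.dump((c,im),open("w4.pkl","wb"));cv2.imwrite("pics/w4.png",cv2.resize(im,None,fx=1.4,fy=1.4,interpolation=cv2.INTER_CUBIC))
E
```

```text
[0.49822636 0.4172917  0.11822752] [3.13966750e+00 2.31275926e-03 8.77548883e-02] 0.0267927014522265 [-0.93  0.7   0.22  1.63 -0.19  0.83 -2.11]
```

View pics/w4.png

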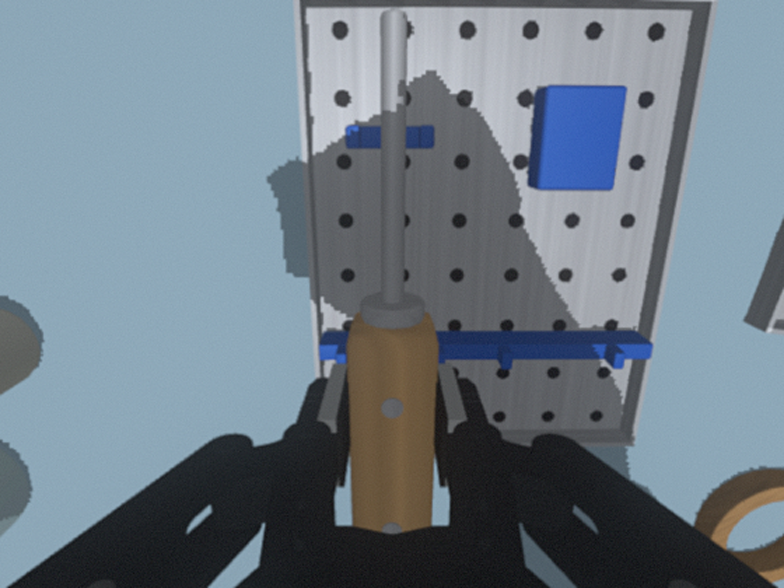

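```bash
python3 - <<'E'
from trays import *
c,_=pickle.load(open("w4.pkl","rb"))
w=lambda u,v,z:plane(c,u/1.4,v/1.4,z)
L4=[((84.5,-20),w(549,86,.024)),((84.5,-60),w(627,87,.024)),((34.5,-60),w(612,189,.024)),((34.5,-20),w(538,187,.024)),((125,100),w(297,2,.018)),((125,-100),w(713,3,.018)),((-125,-100),w(634,441,.018))]
th,t,r=fit(L4);print(th,t,r.round(1).tolist())
b=w(390,137,.042);print(b, (b[:2]*1e3-t)@np.array([[np.cos(th),-np.sin(th)],[np.sin(th),np.cos(th)]]))
for u,v in [(346,126),(434,126),(346,147),(434,147)]:
    b=w(u,v,.042);print(((b[:2]*1e3-t)@np.array([[np.cos(th),-np.sin(th)],[np.sin(th),np.cos(th)]])).round(1))
# held driver axis
ti=w(394,12,.118+.008);f=w(392,315,.118+.008);print(ti,f,np.arctan2(*(ti-f)[1::-1]))
E
```

```text
0.09782011043902614 [527.30348391 365.18809046] [[-0.1, -1.7], [-0.7, 0.4], [1.1, 1.4], [2.4, -0.3], [-2.7, -2.8], [-3.7, 1.1], [3.6, 1.9]]
[0.58286445 0.42552332 0.042     ] [61.18794026 54.62047788]
[66.1 74.4]
[65.7 34.7]
[57.  74.8]
[56.7 34.5]
[0.61226756 0.42701519 0.126     ] [0.52842452 0.42002063 0.126     ] 0.08323174970134455
```

Call:
servo_tool(
  plan=[
    [0,0,-20,0,1],
    [0,0,-40,0,1],
    [0,0,-60,0,1],
    [0,0,-70,0,1],
    [0,0,-76,0,1],
    [0,0,-80,0,1],
    [0,0,-83,0,1],
    [0,0,-85,0,1],
    [0,0,-86,0,1],
    [0,0,-86,0,1],
  ],
)

```text
clock: 9.62
position: [0.4992, 0.4181, 0.0347]
tool_rot: [-3.141, -0.0, 0.088]
force: [-0.3, 0.6, -1.1]
grip_width: 0.0267
```

Call:
servo_tool(
  plan=[
    [-0.5,-0.5,-0.5,0,1],
    [-0.5,-0.5,-1,0,1],
    [-0.5,-0.5,-1.5,0,1],
    [-0.5,-0.5,-2,0,1],
    [-0.5,-0.5,-2.5,0,1],
    [-0.5,-0.5,-3,0,1],
    [-0.5,-0.5,-3.5,0,1],
    [-0.5,-0.5,-4,0,1],
    [-0.5,-0.5,-4,0,1],
    [-0.5,-0.5,-4,0,1],
  ],
)

```text
clock: 10.45
position: [0.4985, 0.4175, 0.0303]
tool_rot: [-3.142, 0.0, 0.088]
force: [-0.8, -0.6, -0.7]
grip_width: 0.0268
```

```bash
python3 - <<'E'
from h import *
o=bot.observe();print(o['position'],o['force'].round(1),o['moment'].round(2))
im=bot.grab_frame("side");cv2.imwrite("pics/s5.png",cv2.resize(im[60:220,200:340],None,fx=4,fy=3.7,interpolation=cv2.INTER_CUBIC))
E
```

```text
[0.49848976 0.41748723 0.03026117] [-0.8 -0.6 -0.7] [ 0.03 -0.07  0.01]
```

View pics/s5.png

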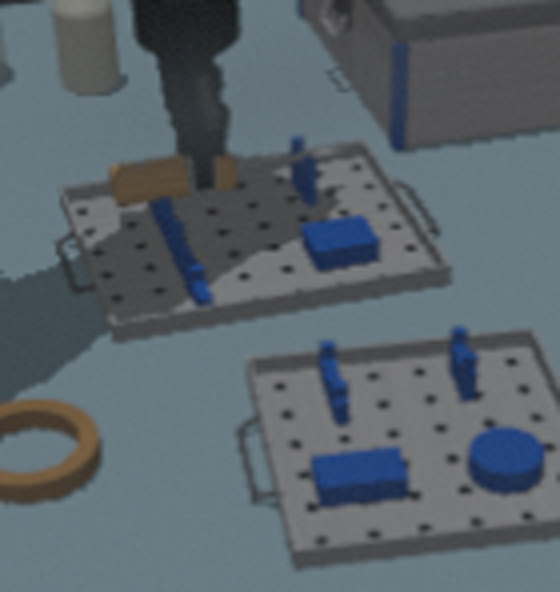

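Call:
servo_tool(
  plan=[
    [0,0,-0.3,0,1],
    [0,0,-0.6,0,1],
    [0,0,-0.9,0,1],
    [0,0,-1.2,0,1],
    [0,0,-1.5,0,1],
    [0,0,-1.5,0,1],
    [0,0,-1.5,0,1],
    [0,0,-1.5,0,1],
    [0,0,-1.5,0,1],
    [0,0,-1.5,0,1],
  ],
)

```text
clock: 11.33
position: [0.4986, 0.4176, 0.0299]
tool_rot: [-3.141, -0.0, 0.088]
force: [-5.6, -3.4, 17.2]
grip_width: 0.0267
```

Call:
servo_tool(
  plan=[
    [0,0,1,0,1],
    [0,0,1,0,1],
    [0,0,1,0,0.3],
    [0,0,1,0,0.2],
    [0,0,1,0,0.1],
    [0,0,1,0,0],
    [0,0,1,0,-0.1],
    [0,0,1,0,-0.2],
    [0,0,1,0,-0.3],
    [0,0,1,0,-0.3],
  ],
)

```text
clock: 12.17
position: [0.4985, 0.4175, 0.0298]
tool_rot: [-3.142, 0.0, 0.088]
force: [0.5, -0.1, -0.3]
grip_width: 0.0557
```

Call:
servo_tool(
  plan=[
    [0,0,5,0,-0.3],
    [0,0,15,0,-0.3],
    [0,0,35,0,-0.3],
    [0,0,65,0,-0.3],
    [0,0,100,0,-0.3],
    [0,0,135,0,-0.3],
    [-10,-20,165,0,-0.3],
    [-20,-40,190,0,-0.3],
    [-30,-60,190,0,-0.3],
    [-40,-80,190,0,-0.3],
  ],
)

```text
clock: 13.0
position: [0.4586, 0.3369, 0.2223]
tool_rot: [-3.139, -0.003, 0.088]
force: [-0.1, -0.6, -0.0]
grip_width: 0.0557
```

```bash
python3 - <<'E'
from h import *
import pickle
o=bot.observe();print(o['position'],o['tool_rot'])
c=bot.calibration("wrist");im=bot.grab_frame("wrist");pickle.dump((c,im),open("w6.pkl","wb"));cv2.imwrite("pics/w6.png",cv2.resize(im,None,fx=1.4,fy=1.4,interpolation=cv2.INTER_CUBIC))
E
```

```text
[0.45855521 0.33692207 0.22232541] [-3.13911643e+00 -2.77757678e-03  8.76441016e-02]
```

View pics/w6.png

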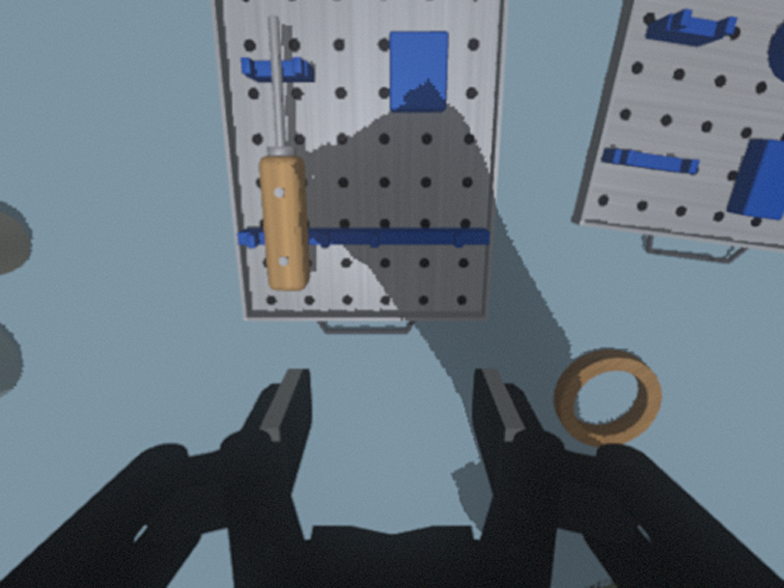

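Call:
servo_tool(
  plan=[
    [5,-38,0,0,-0.5],
    [10,-76,0,0,-0.5],
    [15,-114,0,0,-0.5],
    [20,-152,0,0,-0.5],
    [25,-190,0,0,-0.5],
    [30,-228,0,0,-0.5],
    [40,-266,0,0,-0.5],
    [50,-304,0,0,-0.5],
    [60,-342,0,0,-0.5],
    [70,-380,0,0,-0.5],
  ],
)

```text
clock: 13.88
position: [0.5287, -0.0445, 0.2209]
tool_rot: [-3.141, -0.001, 0.088]
force: [1.2, 0.7, 0.8]
grip_width: 0.0642
```

Call:
servo_tool(
  plan=[
    [12,-36,0,0,-0.5],
    [24,-72,0,0,-0.5],
    [36,-108,0,0,-0.5],
    [48,-144,0,0,-0.5],
    [58,-180,-20,0,-0.5],
    [63,-216,-40,0,-0.5],
    [65,-250,-60,0,-0.5],
    [65,-280,-80,0,-0.5],
    [65,-300,-85,0,-0.5],
    [65,-300,-85,0,-0.5],
  ],
)

```text
clock: 14.72
position: [0.5911, -0.3474, 0.1336]
tool_rot: [3.14, 0.003, 0.083]
force: [-0.2, -0.3, 0.2]
grip_width: 0.0641
```

```bash
python3 - <<'E'
from h import *
import pickle
o=bot.observe();print(o['position'],o['tool_rot'],o['qpos'].round(2))
c=bot.calibration("wrist");im=bot.grab_frame("wrist");pickle.dump((c,im),open("w7.pkl","wb"));cv2.imwrite("pics/w7.png",cv2.resize(im,None,fx=1.4,fy=1.4,interpolation=cv2.INTER_CUBIC))
E
```

```text
[ 0.59111877 -0.34744939  0.13361247] [3.14038270e+00 2.75051329e-03 8.26569649e-02] [ 0.25  0.75  0.32  1.52 -0.27  0.92 -0.83]
```

View pics/w7.png

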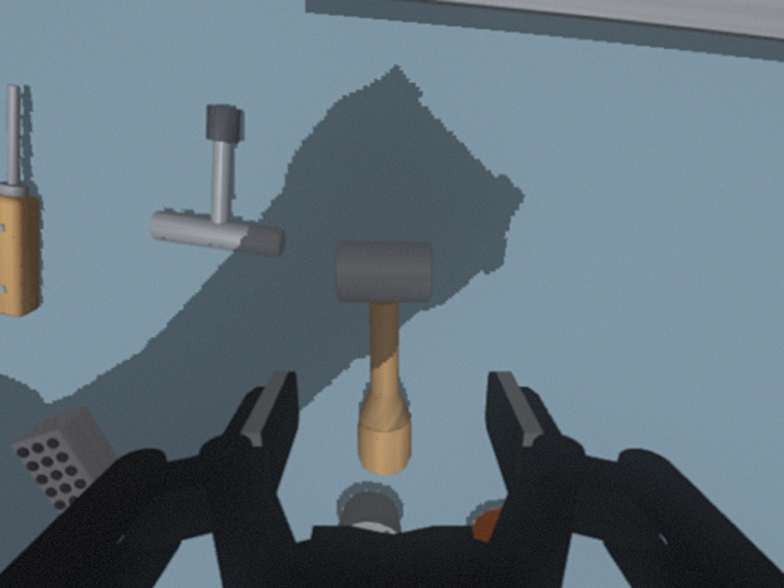

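```bash
python3 - <<'E'
from trays import *
c,_=pickle.load(open("w7.pkl","rb"))
w=lambda u,v,z:(plane(c,u/1.4,v/1.4,z)*1e3).round(1)
for a in [(336,268,.02),(432,268,.02),(384,241,.018),(384,302,.018),(384,473,.015),(285,245,.009),(276,255,.009),(24,445,.03),(84,408,.03)]: print(a,w(*a))
l=w(338,300,.018);r=w(432,302,.018);print(np.arctan2(*(l-r)[1::-1])-np.pi/2)
c,_=pickle.load(open("w6.pkl","rb"))
w=lambda u,v,z:plane(c,u/1.4,v/1.4,z)
L=[((84.5,-20),w(391,30,.024)),((84.5,-60),w(447,32,.024)),((34.5,-60),w(445,111,.024)),((34.5,-20),w(391,109,.024)),((-125,100),w(244,320,.018)),((-125,-100),w(488,318,.018))]
th,t,r=fit(L);print(th,t,r.round(1).tolist())
E
```

```text
(336, 268, 0.02) [ 602.1 -314.2   20. ]
(432, 268, 0.02) [ 606.8 -369.7   20. ]
(384, 241, 0.018) [ 619.9 -340.7   18. ]
(384, 302, 0.018) [ 582.9 -343.6   18. ]
(384, 473, 0.015) [ 456.4 -353.6   15. ]
(285, 245, 0.009) [ 610.7 -282.1    9. ]
(276, 255, 0.009) [ 604.2 -276.8    9. ]
(24, 445, 0.03) [ 469.3 -117.7   30. ]
(84, 408, 0.03) [ 501.2 -161.4   30. ]
0.06042457377413957
0.09170274844236222 [528.18219776 365.20729262] [[-0.2, -1.3], [-1.6, 1.2], [-1.1, 1.1], [0.5, -1.1], [0.5, -0.3], [1.8, 0.5]]
```

Call:
servo_tool(
  plan=[
    [1,2,-15,0,-0.5],
    [2,4,-35,0,-0.5],
    [2.5,4.5,-60,0,-0.5],
    [2.5,4.5,-85,0,-0.5],
    [2.5,4.5,-105,0,-0.5],
    [2.5,4.5,-117,0,-0.5],
    [2.5,4.5,-124,0,-0.5],
    [2.5,4.5,-127,0,-0.5],
    [2.5,4.5,-128,0,-0.5],
    [2.5,4.5,-128,0,-0.5],
  ],
)

```text
clock: 15.6
position: [0.5965, -0.3378, 0.0076]
tool_rot: [3.141, -0.001, 0.088]
force: [0.3, 1.0, -0.7]
grip_width: 0.0642
```

Call:
servo_tool(
  plan=[
    [-1,-2,-1,0,-0.5],
    [-2.5,-5,-3,0,-0.5],
    [-2.5,-5,-5,0,-0.5],
    [-2.5,-5,-5,0,-0.5],
    [-2.5,-5,-5,0,-0.5],
    [-2.5,-5,-5,0,-0.5],
    [-2.5,-5,-5,0,-0.3],
    [-2.5,-5,-5,0,-0.2],
    [-2.5,-5,-5,0,-0.1],
    [-2.5,-5,-5,0,0.1],
  ],
  squeeze=80,
)

```text
clock: 16.43
position: [0.5936, -0.343, 0.0022]
tool_rot: [-3.142, -0.0, 0.088]
force: [-1.3, 1.8, 5.4]
grip_width: 0.0531
```

Call:
servo_tool(
  plan=[
    [0,0,0,0,0.3],
    [0,0,0,0,0.6],
    [0,0,0,0,1],
    [0,0,0,0,1],
    [0,0,0,0,1],
    [0,0,0,0,1],
    [0,0,0,0,1],
    [0,0,0,0,1],
    [0,0,0,0,1],
    [0,0,0,0,1],
  ],
)

```text
clock: 17.27
position: [0.5936, -0.343, 0.0022]
tool_rot: [-3.142, -0.0, 0.088]
force: [-1.5, 1.2, 5.1]
grip_width: 0.0531
```

Call:
servo_tool(
  plan=[
    [0,0,5,0,1],
    [0,0,15,0,1],
    [0,0,35,0,1],
    [0,0,60,0,1],
    [0,0,90,0,1],
    [0,0,120,0,1],
    [0,20,150,0,1],
    [0,50,170,0,1],
    [0,85,180,0,1],
    [0,120,180,0,1],
  ],
)

```text
clock: 18.1
position: [0.5941, -0.2225, 0.1852]
tool_rot: [3.14, -0.004, 0.086]
force: [2.1, 0.9, -2.7]
grip_width: 0.0526
```

Call:
servo_tool(
  plan=[
    [-1,38,0,0,1],
    [-2,76,0,0,1],
    [-3,114,0,0,1],
    [-4,152,0,0,1],
    [-5,190,0,0,1],
    [-6,228,0,0,1],
    [-7,266,0,0,1],
    [-8,304,0,0,1],
    [-9,342,0,0,1],
    [-10,380,0,0,1],
  ],
)

```text
clock: 18.93
position: [0.583, 0.1588, 0.1827]
tool_rot: [-3.141, -0.0, 0.088]
force: [0.6, 0.4, -3.7]
grip_width: 0.0527
```

Call:
servo_tool(
  plan=[
    [0,38,0,0,1],
    [0,76,0,0,1],
    [0,110,-10,0,1],
    [0,140,-25,0,1],
    [0,160,-45,0,1],
    [0,172,-65,0,1],
    [0,172,-75,0,1],
    [0,172,-75,0,1],
    [0,172,-75,0,1],
    [0,172,-75,0,1],
  ],
)

```text
clock: 19.77
position: [0.5844, 0.328, 0.1083]
tool_rot: [-3.141, -0.001, 0.086]
force: [0.2, -0.1, -3.2]
grip_width: 0.0528
```

```bash
python3 - <<'E'
from h import *
import pickle
o=bot.observe();print(o['position'],o['tool_rot'],o['qpos'].round(2))
c=bot.calibration("wrist");im=bot.grab_frame("wrist");pickle.dump((c,im),open("w8.pkl","wb"));cv2.imwrite("pics/w8.png",cv2.resize(im,None,fx=1.4,fy=1.4,interpolation=cv2.INTER_CUBIC))
E
```

```text
[0.58438885 0.32796617 0.1082801 ] [-3.14140334e+00 -1.45535275e-03  8.63749495e-02] [-0.79  0.75  0.3   1.58 -0.28  0.85 -1.86]
```

View pics/w8.png

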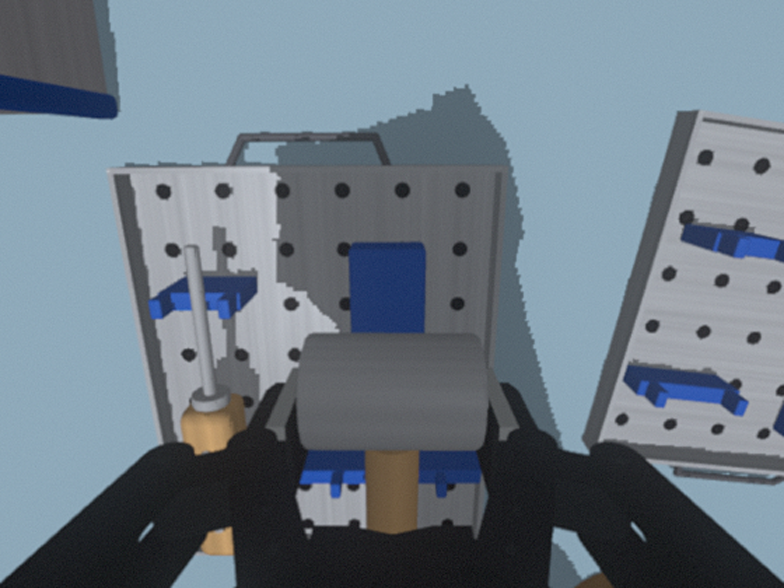

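```bash
python3 - <<'E'
from trays import *
c,_=pickle.load(open("w8.pkl","rb"))
w=lambda u,v,z:plane(c,u/1.4,v/1.4,z)
L=[((84.5,-20),w(350,243,.024)),((84.5,-60),w(425,243,.024)),((125,100),w(109,169,.018)),((125,-100),w(506,167,.018))]
th,t,r=fit(L);print(th,t,r.round(1).tolist())
for th,t in [(th,t),(.09,np.array([528,365.1]))]:
    R=np.array([[np.cos(th),-np.sin(th)],[np.sin(th),np.cos(th)]]);print(t+R@[51.5,-40])
print(w(388,333,.108+.03)-w(388,450,.108+.03), w(300,390,.138),w(487,390,.138))
E
```

```text
0.09617555309796426 [529.191007   364.58311949] [[2.0, -0.7], [1.4, 1.3], [-1.0, -1.5], [-2.4, 1.0]]
[584.29410402 329.71338047]
[582.88670772 329.89063596]
[0.03710178 0.00316603 0.        ] [0.59807465 0.35510396 0.138     ] [0.60265281 0.30284516 0.138     ]
```

Call:
servo_tool(
  plan=[
    [0,1,-15,0,1],
    [0,1,-32,0,1],
    [0,1,-48,0,1],
    [0,1,-60,0,1],
    [0,1,-68,0,1],
    [0,1,-73,0,1],
    [0,1,-76,0,1],
    [0,1,-78,0,1],
    [0,1,-78,0,1],
    [0,1,-78,0,1],
  ],
)

```text
clock: 20.65
position: [0.5837, 0.3301, 0.0293]
tool_rot: [-3.141, -0.001, 0.088]
force: [-0.2, -0.2, -3.3]
grip_width: 0.0525
```

Call:
servo_tool(
  plan=[
    [0,0,-0.3,0,1],
    [0,0,-0.6,0,1],
    [0,0,-0.9,0,1],
    [0,0,-1.2,0,1],
    [0,0,-1.5,0,1],
    [0,0,-1.8,0,1],
    [0,0,-2.0,0,1],
    [0,0,-2.0,0,1],
    [0,0,-2.0,0,1],
    [0,0,-2.0,0,1],
  ],
)

```text
clock: 21.48
position: [0.5835, 0.33, 0.0268]
tool_rot: [-3.142, 0.0, 0.088]
force: [-0.2, -0.2, -3.6]
grip_width: 0.0528
```

Call:
servo_tool(
  plan=[
    [0,0,-0.3,0,1],
    [0,0,-0.6,0,1],
    [0,0,-0.6,0,1],
    [0,0,-0.6,0,1],
    [0,0,-0.6,0,1],
    [0,0,-0.6,0,1],
    [0,0,-0.6,0,1],
    [0,0,-0.6,0,1],
    [0,0,-0.6,0,1],
    [0,0,-0.6,0,1],
  ],
)

```text
clock: 22.32
position: [0.5835, 0.33, 0.0263]
tool_rot: [-3.142, -0.0, 0.088]
force: [-1.0, -0.8, 0.3]
grip_width: 0.0529
```

Call:
servo_tool(
  plan=[
    [0,0,-0.2,0,0],
    [0,0,-0.2,0,-0.3],
    [0,0,-0.2,0,-0.35],
    [0,0,-0.2,0,-0.4],
    [0,0,-0.2,0,-0.5],
    [0,0,-0.2,0,-0.5],
    [0,0,-0.2,0,-0.5],
    [0,0,5,0,-0.5],
    [0,0,15,0,-0.5],
    [0,0,30,0,-0.5],
  ],
)

```text
clock: 23.15
position: [0.583, 0.3297, 0.0564]
tool_rot: [3.141, 0.001, 0.088]
force: [-0.4, 0.3, 0.8]
grip_width: 0.0642
```

Call:
servo_tool(
  plan=[
    [0,0,25,0,-0.5],
    [0,0,60,0,-0.5],
    [0,0,95,0,-0.5],
    [-15,-25,125,0,-0.5],
    [-30,-60,150,0,-0.5],
    [-45,-95,160,0,-0.5],
    [-60,-110,160,0,-0.5],
    [-60,-110,160,0,-0.5],
    [-60,-110,160,0,-0.5],
    [-60,-110,160,0,-0.5],
  ],
)

```text
clock: 23.98
position: [0.5238, 0.2207, 0.2173]
tool_rot: [-3.14, -0.001, 0.088]
force: [0.8, -0.0, -0.0]
grip_width: 0.064
```

```bash
python3 - <<'E'
from h import *
import pickle
o=bot.observe();print(o['position'],o['tool_rot'],o['qpos'].round(2))
c=bot.calibration("wrist");im=bot.grab_frame("wrist");pickle.dump((c,im),open("w9.pkl","wb"));cv2.imwrite("pics/w9.png",cv2.resize(im,None,fx=1.4,fy=1.4,interpolation=cv2.INTER_CUBIC))
E
```

```text
[0.52380692 0.22069107 0.21727164] [-3.14045265e+00 -1.22629621e-03  8.82172270e-02] [-0.76  0.47  0.36  1.78 -0.21  0.92 -1.79]
```

View pics/w9.png

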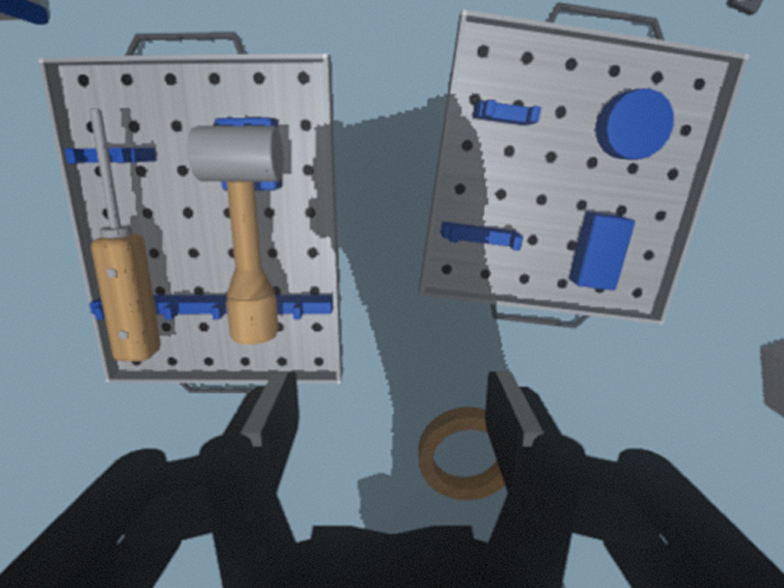

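```bash
python3 - <<'E'
from trays import *
c,_=pickle.load(open("w9.pkl","rb"))
w=lambda u,v,z:plane(c,u/1.4,v/1.4,z)
L=[((84.5,-20),w(216,119,.024)),((84.5,-60),w(277,117,.024)),((34.5,-60),w(279,189,.024)),((125,100),w(41,60,.018)),((125,-100),w(330,54,.018)),((-125,100),w(108,382,.018)),((-125,-100),w(341,382,.018))]
th,t,r=fit(L);print(th,t,r.round(1).tolist())
R=np.array([[np.cos(th),-np.sin(th)],[np.sin(th),np.cos(th)]])
for a in [(189,154,.044),(284,153,.044),(236,125,.042),(238,184,.042),(252,343,.042),(116,230,.038),(96,110,.038),(132,362,.038)]: print(a,(R.T@(w(*a)[:2]*1e3-t)).round(1))
Q=[((100,100),w(460,12,.018)),((100,-100),w(747,56,.018)),((-100,100),w(420,293,.018)),((-100,-100),w(664,323,.018)),((45,-35),w(636,124,.024)),((-20,-19),w(590,211,.024)),((-20,-51),w(634,219,.024)),((-76,-51),w(617,290,.024)),((-76,-19),w(578,285,.024))]
th,t,r=fit(Q);print(th,t,r.round(1).tolist())
E
```

```text
0.0895685273563038 [527.78326433 363.21858496] [[-1.1, 0.3], [0.2, -2.2], [1.2, 0.1], [-1.7, -0.1], [-0.2, 0.3], [0.4, 0.2], [1.1, 1.4]]
(189, 154, 0.044) [60.5 -6.3]
(284, 153, 0.044) [ 60.8 -69.9]
(236, 125, 0.042) [ 78.6 -39. ]
(238, 184, 0.042) [ 40.7 -36.5]
(252, 343, 0.042) [-77.4 -35. ]
(116, 230, 0.038) [ 8.7 56.2]
(96, 110, 0.038) [89.  55.2]
(132, 362, 0.038) [-95.8  63.2]
-0.028038037081569354 [592.62077778  94.16297367] [[-1.4, -0.6], [-2.2, -0.8], [2.1, -0.9], [0.1, -1.4], [-0.7, 2.0], [1.4, 3.2], [-0.4, 1.1], [0.4, -1.0], [0.7, -1.7]]
```

Call:
servo_tool(
  plan=[
    [9,-36,0,-0.05,-0.4],
    [18,-72,0,-0.1,-0.4],
    [27,-108,0,-0.15,-0.4],
    [36,-144,0,-0.2,-0.4],
    [45,-180,0,-0.25,-0.4],
    [54,-216,-10,-0.28,-0.4],
    [63,-252,-30,-0.28,-0.4],
    [72,-288,-50,-0.28,-0.4],
    [81,-324,-65,-0.28,-0.4],
    [83,-343,-75,-0.28,-0.4],
  ],
)

```text
clock: 24.87
position: [0.6069, -0.1272, 0.1392]
tool_rot: [3.14, 0.001, -0.194]
force: [-0.1, -1.0, -0.0]
grip_width: 0.0596
```

Call:
servo_tool(
  plan=[
    [0,0,0,0,-0.4],
    [0,0,0,0,-0.4],
    [0,0,0,0,-0.4],
    [0,0,0,0,-0.4],
    [0,0,0,0,-0.4],
    [0,0,0,0,-0.4],
    [0,0,0,0,-0.4],
    [0,0,0,0,-0.4],
    [0,0,0,0,-0.4],
    [0,0,0,0,-0.4],
  ],
)

```text
clock: 25.7
position: [0.6065, -0.1229, 0.1413]
tool_rot: [-3.142, -0.0, -0.192]
force: [-0.4, -0.7, 0.0]
grip_width: 0.0597
```

```bash
python3 - <<'E'
from h import *
import pickle
o=bot.observe();print(o['position'],o['tool_rot'],o['qpos'].round(2))
c=bot.calibration("wrist");im=bot.grab_frame("wrist");pickle.dump((c,im),open("w10.pkl","wb"));cv2.imwrite("pics/w10.png",cv2.resize(im,None,fx=1.4,fy=1.4,interpolation=cv2.INTER_CUBIC))
E
```

```text
[ 0.60654043 -0.12292681  0.14127278] [-3.14150487e+00 -1.48534452e-04 -1.92166643e-01] [-0.17  0.66  0.41  1.71 -0.33  0.84 -1.37]
```

View pics/w10.png

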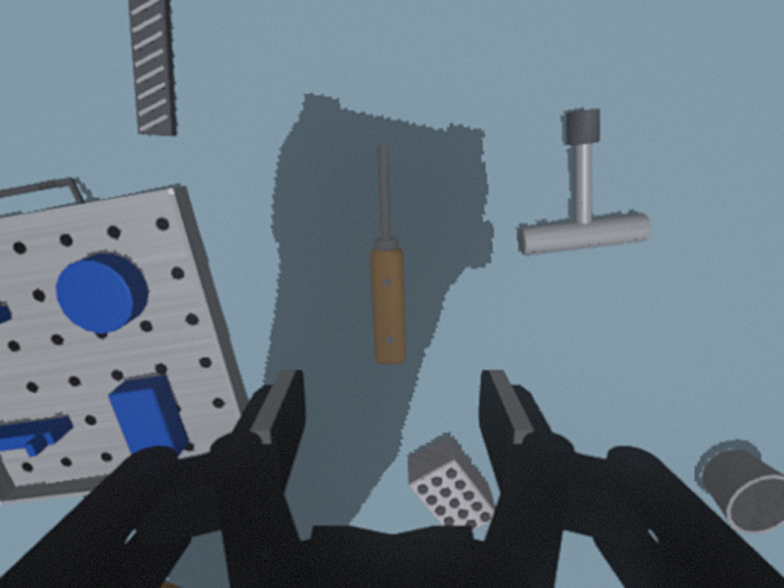

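```bash
python3 - <<'E'
from trays import *
c,_=pickle.load(open("w10.pkl","rb"))
w=lambda u,v,z:(plane(c,u/1.4,v/1.4,z)*1e3).round(1)
t=w(381,146,.01);s=w(386,238,.01);b=w(390,362,.008);f=w(388,248,.02);bt=w(390,350,.02)
print(t,s,b,f,np.linalg.norm(t-b),[np.arctan2(*(p-q)[1::-1]) for p,q in ((t,s),(t,b),(s,b))])
d=(t-b)/np.linalg.norm(t-b);print(t-85*d)
E
```

```text
[ 687.6 -132.2   10. ] [ 634.8 -124.7   10. ] [ 551.7 -111.     8. ] [ 630.6 -125.2   20. ] 137.558169513846 [np.float64(-0.14110150982370512), np.float64(-0.1547498172634301), np.float64(-0.1633918960870541)]
[ 603.62461678 -119.10008739    8.76415919]
```

Call:
servo_tool(
  plan=[
    [-1,1,-20,0.01,-0.1],
    [-2,3,-45,0.02,-0.1],
    [-3,3.7,-70,0.035,-0.1],
    [-3,3.7,-95,0.035,-0.1],
    [-3,3.7,-112,0.035,-0.1],
    [-3,3.7,-124,0.035,-0.1],
    [-3,3.7,-131,0.035,-0.1],
    [-3,3.7,-135,0.035,-0.1],
    [-3,3.7,-137,0.035,-0.1],
    [-3,3.7,-137,0.035,-0.1],
  ],
  squeeze=40,
)

```text
clock: 26.58
position: [0.6038, -0.1194, 0.0046]
tool_rot: [-3.142, -0.001, -0.157]
force: [0.9, -0.2, 0.3]
grip_width: 0.0469
```

Call:
servo_tool(
  plan=[
    [0,0,0,0,-0.1],
    [0,0,0,0,0.1],
    [0,0,0,0,0.3],
    [0,0,0,0,0.5],
    [0,0,0,0,0.7],
    [0,0,0,0,1],
    [0,0,0,0,1],
    [0,0,0,0,1],
    [0,0,0,0,1],
    [0,0,0,0,1],
  ],
)

```text
clock: 27.42
position: [0.6037, -0.1193, 0.0047]
tool_rot: [-3.141, -0.001, -0.157]
force: [-1.2, 0.5, 6.0]
grip_width: 0.0187
```

Call:
servo_tool(
  plan=[
    [0,0,5,0,1],
    [0,0,20,0,1],
    [0,0,45,0,1],
    [0,0,75,0,1],
    [0,0,105,0,1],
    [-4,35,120,0.03,1],
    [-8,70,125,0.06,1],
    [-12,105,125,0.09,1],
    [-16,140,125,0.124,1],
    [-20,175,125,0.124,1],
  ],
)

```text
clock: 28.25
position: [0.5831, 0.0573, 0.1298]
tool_rot: [-3.141, -0.001, -0.031]
force: [1.7, 0.3, 0.0]
grip_width: 0.0192
```

Call:
servo_tool(
  plan=[
    [-3,35,-5,0,1],
    [-6,65,-10,0,1],
    [-8.7,85,-15,0,1],
    [-8.7,95,-15,0,1],
    [-8.7,99,-15,0,1],
    [-8.7,99,-15,0,1],
    [-8.7,99,-15,0,1],
    [-8.7,99,-15,0,1],
    [-8.7,99,-15,0,1],
    [-8.7,99,-15,0,1],
  ],
)

```text
clock: 29.08
position: [0.575, 0.1537, 0.1144]
tool_rot: [3.142, -0.0, -0.035]
force: [0.3, 0.3, -0.7]
grip_width: 0.0189
```

```bash
python3 - <<'E'
from h import *
import pickle
o=bot.observe();print(o['position'],o['tool_rot'],o['qpos'].round(2))
c=bot.calibration("wrist");im=bot.grab_frame("wrist");pickle.dump((c,im),open("w11.pkl","wb"));cv2.imwrite("pics/w11.png",cv2.resize(im,None,fx=1.4,fy=1.4,interpolation=cv2.INTER_CUBIC))
E
```

```text
[0.57502981 0.15369265 0.11437745] [ 3.14151339e+00 -2.19000082e-04 -3.45839938e-02] [-0.61  0.65  0.37  1.79 -0.33  0.75 -1.68]
```

View pics/w11.png

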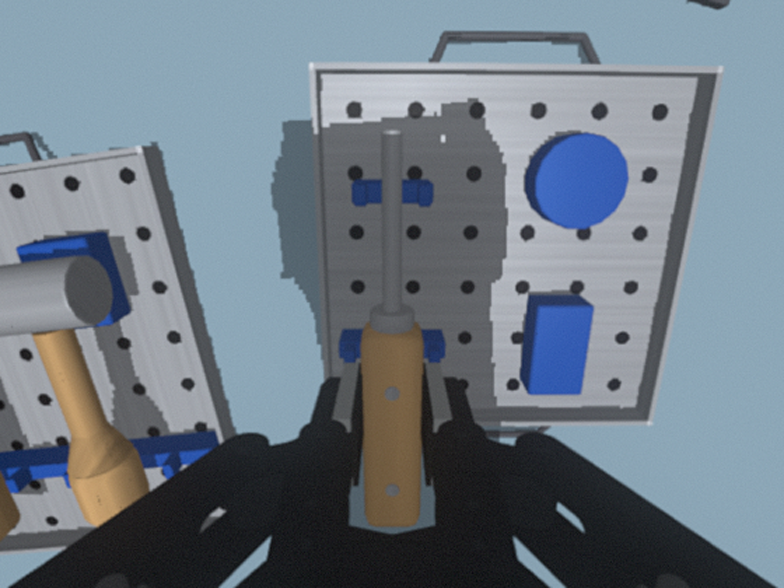

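Call:
servo_tool(
  plan=[
    [0,0.5,-20,0,1],
    [0,0.5,-40,0,1],
    [0,0.5,-58,0,1],
    [0,0.5,-70,0,1],
    [0,0.5,-77,0,1],
    [0,0.5,-81,0,1],
    [0,0.5,-83,0,1],
    [0,0.5,-84,0,1],
    [0,0.5,-84,0,1],
    [0,0.5,-84,0,1],
  ],
)

```text
clock: 29.97
position: [0.5751, 0.1553, 0.0308]
tool_rot: [-3.141, -0.001, -0.033]
force: [0.0, 0.1, -1.2]
grip_width: 0.019
```

```bash
python3 - <<'E'
from trays import *
c,_=pickle.load(open("w11.pkl","rb"))
w=lambda u,v,z:plane(c,u/1.4,v/1.4,z)
Q=[((100,100),w(311,66,.018)),((100,-100),w(721,68,.018)),((-100,-100),w(651,424,.018)),((45,-35),w(579,180,.024)),((-20,-19),w(533,308,.024)),((-20,-51),w(591,308,.024)),((-76,-51),w(582,393,.024)),((-76,-19),w(530,393,.024))]
th,t,r=fit(Q);print(th,t,r.round(1).tolist())
Q=Q[3:4];print(Q)
E
```

```text
-0.03116892409751879 [592.16362895  93.7825742 ] [[-1.1, -2.3], [-1.1, 0.3], [0.3, 0.1], [1.3, 0.7], [-1.5, 1.6], [-1.6, 1.7], [1.8, -0.3], [1.9, -1.8]]
[((45, -35), array([0.63732196, 0.05810305, 0.024     ]))]
```

Call:
servo_tool(
  plan=[
    [0,-0.5,-0.4,0,1],
    [0,-0.5,-0.8,0,1],
    [0,-0.5,-1.2,0,1],
    [0,-0.5,-1.6,0,1],
    [0,-0.5,-1.8,0,1],
    [0,-0.5,-2,0,1],
    [0,-0.5,-2,0,1],
    [0,-0.5,-2,0,1],
    [0,-0.5,-2,0,1],
    [0,-0.5,-2,0,1],
  ],
)

```text
clock: 30.8
position: [0.5749, 0.1547, 0.0286]
tool_rot: [-3.141, -0.0, -0.033]
force: [-3.0, -0.4, 8.8]
grip_width: 0.0189
```

Contact (8.8 N). Ease off slightly and release.

Call:
servo_tool(
  plan=[
    [0,0,0.4,0,1],
    [0,0,0.4,0,0.5],
    [0,0,0.4,0,0.4],
    [0,0,0.4,0,0.2],
    [0,0,0.4,0,0],
    [0,0,0.4,0,-0.1],
    [0,0,0.4,0,-0.1],
    [0,0,6,0,-0.1],
    [0,0,18,0,-0.1],
    [0,0,40,0,-0.1],
  ],
)

```text
clock: 31.63
position: [0.5739, 0.1544, 0.0679]
tool_rot: [3.141, 0.002, -0.033]
force: [-0.7, 0.3, 0.8]
grip_width: 0.0468
```

Call:
servo_tool(
  plan=[
    [0,0,30,0,-0.1],
    [0,0,65,0,-0.2],
    [-10,-30,90,0,-0.3],
    [-20,-65,110,0,-0.4],
    [-30,-100,120,0,-0.4],
    [-40,-135,125,0,-0.4],
    [-50,-165,125,0,-0.4],
    [-60,-165,125,0,-0.4],
    [-60,-165,125,0,-0.4],
    [-60,-165,125,0,-0.4],
  ],
)

```text
clock: 32.47
position: [0.515, -0.0099, 0.1941]
tool_rot: [-3.141, -0.001, -0.033]
force: [0.4, 0.1, -0.5]
grip_width: 0.0598
```

```bash
python3 - <<'E'
from h import *
import pickle
o=bot.observe();print(o['position'],o['tool_rot'],o['qpos'].round(2))
c=bot.calibration("wrist");im=bot.grab_frame("wrist");pickle.dump((c,im),open("w12.pkl","wb"));cv2.imwrite("pics/w12.png",cv2.resize(im,None,fx=1.4,fy=1.4,interpolation=cv2.INTER_CUBIC))
E
```

```text
[ 0.51499826 -0.00992803  0.19406153] [-3.14075949e+00 -9.83785175e-04 -3.33032859e-02] [-0.43  0.43  0.44  1.94 -0.25  0.82 -1.46]
```

View pics/w12.png

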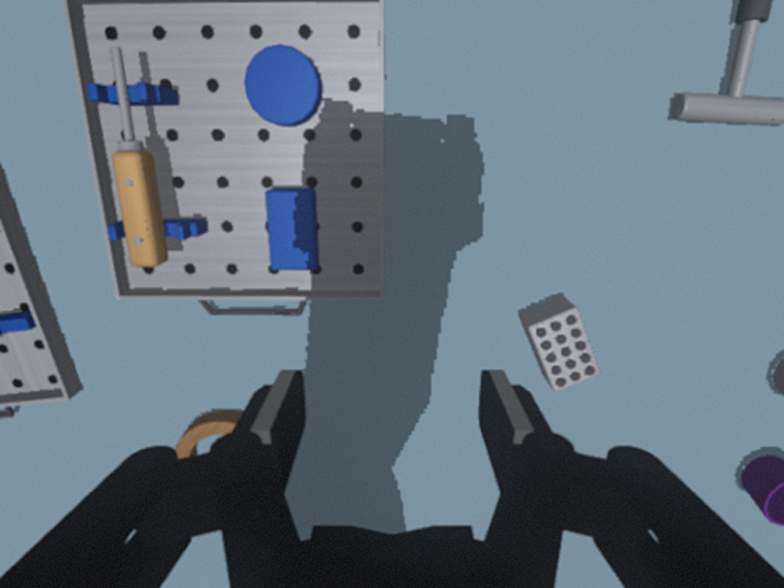

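```bash
python3 - <<'E'
from trays import *
c,im=pickle.load(open("w12.pkl","rb"))
w=lambda u,v,z:plane(c,u/1.4,v/1.4,z)
B=[((30,19),w(532,325,.03)),((30,-19),w(573,308,.03)),((-30,-19),w(598,373,.03)),((-30,19),w(559,389,.03))]
th,t,r=fit(B);print(th,t,r.round(1).tolist())
cv2.imwrite("pics/w12b.png",cv2.resize(im[200:290,360:440],None,fx=7,fy=6.5,interpolation=cv2.INTER_CUBIC))
E
```

```text
0.42097093560247784 [ 449.73015663 -136.49416094] [[0.8, -3.2], [-2.5, 2.7], [-0.6, 3.4], [2.3, -2.9]]
```

View pics/w12b.png

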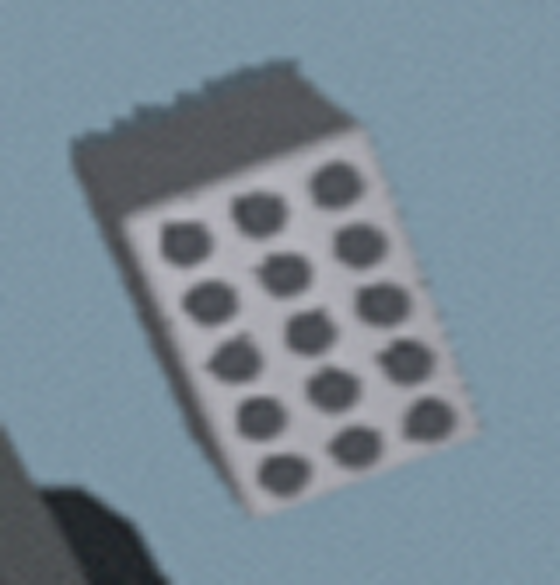

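```bash
python3 - <<'E'
from trays import *
c,im=pickle.load(open("w12.pkl","rb"))
w=lambda u,v,z:plane(c,u/7+360,v/6.5+200,z)
B=[((30,19),w(125,215,.03)),((30,-19),w(362,128,.03)),((-30,-19),w(480,430,.03)),((-30,19),w(252,517,.03))]
th,t,r=fit(B);print(th,t,r.round(1).tolist())
E
```

```text
0.40339821407511256 [ 449.14443131 -136.10195609] [[-0.0, -1.2], [-1.6, 0.5], [0.8, 1.1], [0.9, -0.5]]
```

Call:
servo_tool(
  plan=[
    [-10,-20,0,0.07,-0.4],
    [-20,-40,0,0.14,-0.4],
    [-30,-60,-10,0.21,-0.4],
    [-40,-80,-20,0.28,-0.4],
    [-50,-100,-35,0.35,-0.4],
    [-60,-115,-50,0.41,-0.4],
    [-66,-126,-60,0.436,-0.4],
    [-66,-126,-60,0.436,-0.4],
    [-66,-126,-60,0.436,-0.4],
    [-66,-126,-60,0.436,-0.4],
  ],
)

```text
clock: 33.35
position: [0.4499, -0.1354, 0.1336]
tool_rot: [3.141, -0.001, 0.403]
force: [-0.2, 0.6, 0.3]
grip_width: 0.06
```

```bash
python3 - <<'E'
from h import *
import pickle
o=bot.observe();print(o['position'],o['tool_rot'],o['qpos'].round(2))
c=bot.calibration("wrist");im=bot.grab_frame("wrist");pickle.dump((c,im),open("w13.pkl","wb"));cv2.imwrite("pics/w13.png",cv2.resize(im[150:400,200:360],None,fx=3.5,fy=2.3,interpolation=cv2.INTER_CUBIC))
E
```

```text
[ 0.44994221 -0.13537684  0.13361121] [ 3.14147743e+00 -7.14569884e-04  4.03140902e-01] [-0.07  0.45  0.3   2.1  -0.22  0.62 -0.78]
```

View pics/w13.png

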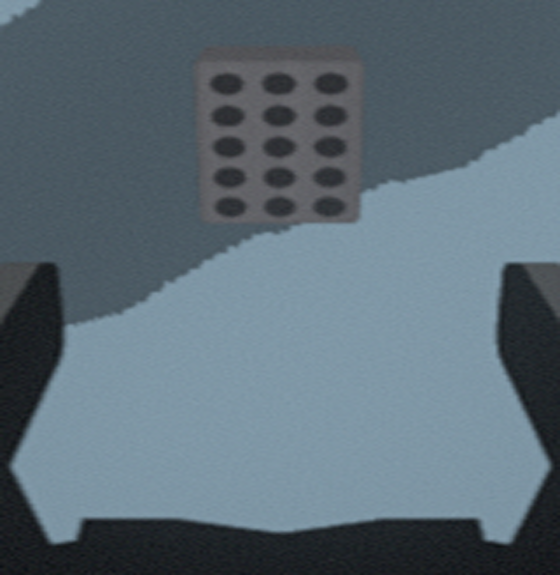

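```bash
python3 - <<'E'
from trays import *
c,im=pickle.load(open("w13.pkl","rb"))
w=lambda u,v,z:plane(c,u/3.5+200,v/2.3+150,z)
B=[((30,19),w(196,58,.03)),((30,-19),w(363,58,.03)),((-30,-19),w(360,221,.03)),((-30,19),w(201,221,.03))]
th,t,r=fit(B);print(th,t,r.round(1).tolist())
E
```

```text
0.4073816557154771 [ 449.96532108 -135.8024338 ] [[0.0, -0.7], [-0.6, 0.5], [0.1, 0.3], [0.4, -0.1]]
```

Call:
servo_tool(
  plan=[
    [0.5,0,-20,0,-0.4],
    [0.5,0,-45,0,-0.4],
    [0.5,0,-70,0,-0.4],
    [0.5,0,-92,0,-0.4],
    [0.5,0,-108,0,-0.4],
    [0.5,0,-118,0,-0.4],
    [0.5,0,-125,0,-0.4],
    [0.5,0,-129,0,-0.4],
    [0.5,0,-131,0,-0.4],
    [0.5,0,-131,0,-0.4],
  ],
  squeeze=50,
)

```text
clock: 34.23
position: [0.4497, -0.1362, 0.0025]
tool_rot: [3.141, -0.001, 0.403]
force: [-0.9, -1.0, 0.8]
grip_width: 0.0597
```

Call:
servo_tool(
  plan=[
    [0,0,0,0,-0.3],
    [0,0,0,0,-0.2],
    [0,0,0,0,-0.1],
    [0,0,0,0,0.1],
    [0,0,0,0,0.3],
    [0,0,0,0,0.6],
    [0,0,0,0,1],
    [0,0,0,0,1],
    [0,0,0,0,1],
    [0,0,0,0,1],
  ],
)

```text
clock: 35.07
position: [0.4495, -0.1363, 0.0027]
tool_rot: [3.141, -0.001, 0.403]
force: [-1.5, 0.5, 11.4]
grip_width: 0.0371
```

Call:
servo_tool(
  plan=[
    [0,0,5,0,1],
    [0,0,20,0,1],
    [0,0,45,0,1],
    [0,0,75,0,1],
    [0,0,100,0,1],
    [15,30,110,-0.08,1],
    [30,60,115,-0.16,1],
    [45,90,115,-0.24,1],
    [60,120,115,-0.32,1],
    [75,150,115,-0.4,1],
  ],
)

```text
clock: 35.9
position: [0.5247, 0.0154, 0.1178]
tool_rot: [-3.141, -0.0, -0.001]
force: [0.5, -0.5, -2.1]
grip_width: 0.0372
```

Call:
servo_tool(
  plan=[
    [10,25,0,-0.035,1],
    [18.7,46.6,0,-0.035,1],
    [18.7,46.6,0,-0.035,1],
    [18.7,46.6,0,-0.035,1],
    [18.7,46.6,0,-0.035,1],
    [18.7,46.6,0,-0.035,1],
    [18.7,46.6,0,-0.035,1],
    [18.7,46.6,0,-0.035,1],
    [18.7,46.6,0,-0.035,1],
    [18.7,46.6,0,-0.035,1],
  ],
)

```text
clock: 36.73
position: [0.543, 0.06, 0.1173]
tool_rot: [-3.142, -0.0, -0.033]
force: [-0.5, 0.3, -0.9]
grip_width: 0.0372
```

```bash
python3 - <<'E'
from h import *
import pickle
o=bot.observe();print(o['position'],o['tool_rot'],o['qpos'].round(2))
c=bot.calibration("wrist");im=bot.grab_frame("wrist");pickle.dump((c,im),open("w14.pkl","wb"));cv2.imwrite("pics/w14.png",cv2.resize(im,None,fx=1.4,fy=1.4,interpolation=cv2.INTER_CUBIC))
E
```

```text
[0.54295326 0.05995334 0.11725031] [-3.14151275e+00 -5.77726459e-07 -3.27438633e-02] [-0.53  0.6   0.44  1.92 -0.38  0.7  -1.47]
```

View pics/w14.png

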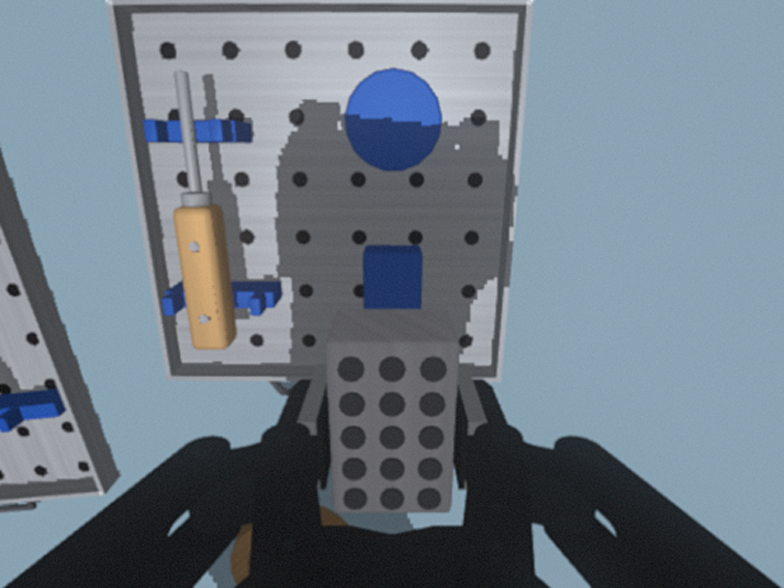

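```bash
python3 - <<'E'
from trays import *
c,im=pickle.load(open("w14.pkl","rb"))
w=lambda u,v,z:plane(c,u/1.4,v/1.4,z)
Q=[((100,100),w(110,3,.018)),((100,-100),w(533,3,.018)),((-100,100),w(168,378,.018)),((-100,-100),w(500,379,.018)),((45,-35),w(393,119,.024)),((-20,-19),w(364,252,.024)),((-20,-51),w(421,252,.024))]
th,t,r=fit(Q);print(th,t,r.round(1).tolist())
R=np.array([[np.cos(th),-np.sin(th)],[np.sin(th),np.cos(th)]]);print(t+R@[-48,-35],t+R@[45,-35])
print(w(393,119,.024),w(364,252,.024),w(421,252,.024))
E
```

```text
-0.03626796871279267 [592.07895402  92.7025263 ] [[-2.4, -1.4], [-2.2, 0.5], [1.4, -0.9], [2.0, 0.8], [1.0, 0.4], [0.0, -0.6], [0.2, 1.3]]
[542.84141869  59.46602355] [635.7802609   56.09384185]
[0.63675664 0.05651117 0.024     ] [0.5714143  0.07383601 0.024     ] [0.57046385 0.04372764 0.024     ]
```

Call:
servo_tool(
  plan=[
    [0,-0.2,-20,0,1],
    [0,-0.2,-42,0,1],
    [0,-0.2,-60,0,1],
    [0,-0.2,-73,0,1],
    [0,-0.2,-80,0,1],
    [0,-0.2,-84,0,1],
    [0,-0.2,-87,0,1],
    [0,-0.2,-88.5,0,1],
    [0,-0.2,-88.5,0,1],
    [0,-0.2,-88.5,0,1],
  ],
)

```text
clock: 37.62
position: [0.5433, 0.0602, 0.0292]
tool_rot: [-3.141, -0.001, -0.032]
force: [0.7, -0.7, -1.3]
grip_width: 0.0374
```

Call:
servo_tool(
  plan=[
    [0,0,-0.4,0,1],
    [0,0,-0.8,0,1],
    [0,0,-1.2,0,1],
    [0,0,-1.6,0,1],
    [0,0,-2,0,1],
    [0,0,-2.3,0,1],
    [0,0,-2.3,0,1],
    [0,0,-2.3,0,1],
    [0,0,-2.3,0,1],
    [0,0,-2.3,0,1],
  ],
)

```text
clock: 38.45
position: [0.543, 0.0601, 0.0267]
tool_rot: [-3.141, -0.0, -0.032]
force: [-2.6, 1.0, 8.3]
grip_width: 0.0373
```

Call:
servo_tool(
  plan=[
    [0,0,0.3,0,1],
    [0,0,0.3,0,0],
    [0,0,0.3,0,-0.1],
    [0,0,0.3,0,-0.2],
    [0,0,0.3,0,-0.3],
    [0,0,0.3,0,-0.3],
    [0,0,0.3,0,-0.3],
    [0,0,6,0,-0.3],
    [0,0,18,0,-0.3],
    [0,0,40,0,-0.3],
  ],
)

```text
clock: 39.28
position: [0.5421, 0.0598, 0.0662]
tool_rot: [3.141, 0.002, -0.033]
force: [-0.4, 0.2, -0.4]
grip_width: 0.0553
```

Call:
servo_tool(
  plan=[
    [0,0,30,0,-0.4],
    [-3,-20,60,0.05,-0.6],
    [-15,-50,90,0.1,-0.8],
    [-28,-85,110,0.15,-1],
    [-40,-120,120,0.2,-1],
    [-52,-155,120,0.25,-1],
    [-64,-190,120,0.3,-1],
    [-76,-225,120,0.35,-1],
    [-88,-260,120,0.4,-1],
    [-88,-260,120,0.4,-1],
  ],
)

```text
clock: 40.12
position: [0.452, -0.2068, 0.1879]
tool_rot: [3.139, 0.0, 0.363]
force: [-0.1, -0.3, 0.8]
grip_width: 0.0857
```

```bash
python3 - <<'E'
from h import *
import pickle
o=bot.observe();print(o['position'],o['tool_rot'],o['qpos'].round(2))
c=bot.calibration("wrist");im=bot.grab_frame("wrist");pickle.dump((c,im),open("w15.pkl","wb"));cv2.imwrite("pics/w15.png",cv2.resize(im,None,fx=1.4,fy=1.4,interpolation=cv2.INTER_CUBIC))
E
```

```text
[ 0.4519589  -0.20681408  0.18793864] [3.13896769e+00 4.43725414e-05 3.62608028e-01] [-0.01  0.41  0.42  1.99 -0.23  0.78 -0.67]
```

View pics/w15.png

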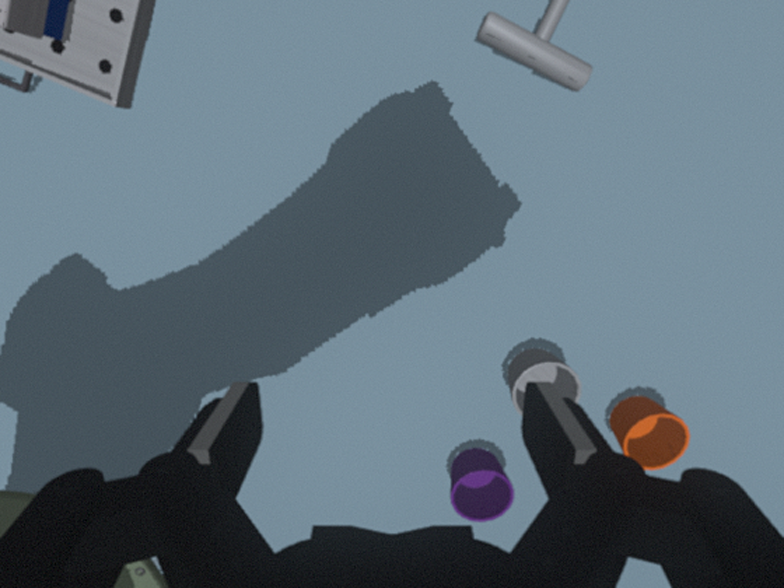

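Call:
servo_tool(
  plan=[
    [-10,-32,0,0,-0.8],
    [-20,-64,-10,0,-0.8],
    [-30,-96,-20,0,-0.8],
    [-40,-126,-30,0,-0.8],
    [-46,-146,-40,0,-0.8],
    [-46,-146,-50,0,-0.8],
    [-46,-146,-55,0,-0.8],
    [-46,-146,-55,0,-0.8],
    [-46,-146,-55,0,-0.8],
    [-46,-146,-55,0,-0.8],
  ],
  squeeze=25,
)

```text
clock: 41.0
position: [0.4099, -0.345, 0.1321]
tool_rot: [3.141, -0.001, 0.369]
force: [0.2, -0.1, 0.1]
grip_width: 0.0767
```

```bash
python3 - <<'E'
from h import *
import pickle
o=bot.observe();print(o['position'],o['tool_rot'],o['qpos'].round(2))
c=bot.calibration("wrist");im=bot.grab_frame("wrist");pickle.dump((c,im),open("w16.pkl","wb"));cv2.imwrite("pics/w16.png",cv2.resize(im,None,fx=1.4,fy=1.4,interpolation=cv2.INTER_CUBIC))
E
```

```text
[ 0.40990209 -0.34503814  0.13210043] [ 3.14124106e+00 -7.21249916e-04  3.69339635e-01] [ 0.32  0.55  0.38  1.94 -0.3   0.71 -0.33]
```

View pics/w16.png

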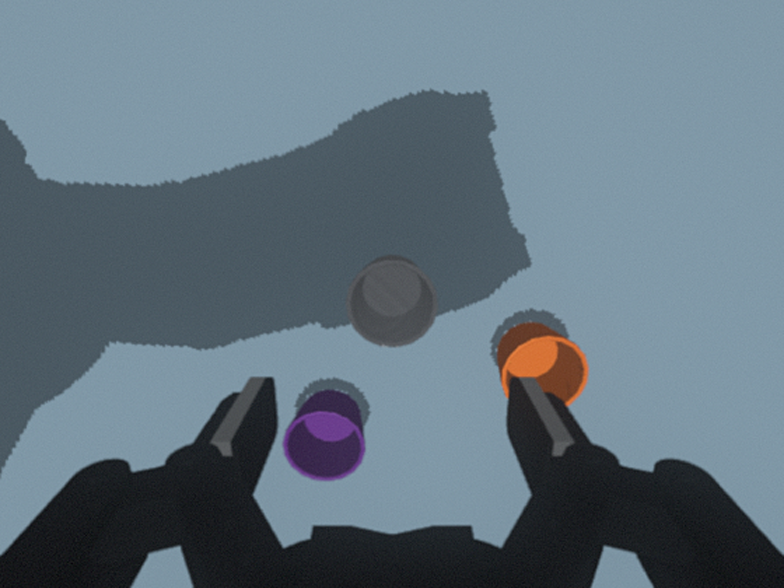

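```bash
python3 - <<'E'
from trays import *
c,im=pickle.load(open("w16.pkl","rb"))
w=lambda u,v,z:(plane(c,u/1.4,v/1.4,z)*1e3).round(1)
print([w(*p,.036) for p in [(349,303),(436,303),(392,260),(392,347)]], w(392.5,303,.036))
E
```

```text
[array([ 400.1, -323.7,   36. ]), array([ 417.6, -368.6,   36. ]), array([ 431.5, -337. ,   36. ]), array([ 383.9, -355.5,   36. ])] [ 408.8 -346.1   36. ]
```

Call:
servo_tool(
  plan=[
    [-0.5,0,-20,0,-0.8],
    [-0.5,0,-45,0,-0.8],
    [-0.5,0,-70,0,-0.8],
    [-0.5,0,-92,0,-0.8],
    [-0.5,0,-108,0,-0.8],
    [-0.5,0,-118,0,-0.8],
    [-0.5,0,-125,0,-0.8],
    [-0.5,0,-128,0,-0.8],
    [-0.5,0,-129,0,-0.8],
    [-0.5,0,-129,0,-0.8],
  ],
)

```text
clock: 41.88
position: [0.4088, -0.3461, 0.003]
tool_rot: [3.141, -0.0, 0.368]
force: [0.6, 0.5, -0.5]
grip_width: 0.0768
```

Call:
servo_tool(
  plan=[
    [0,0,0,0,-0.6],
    [0,0,0,0,-0.5],
    [0,0,0,0,-0.4],
    [0,0,0,0,-0.3],
    [0,0,0,0,-0.2],
    [0,0,0,0,-0.1],
    [0,0,0,0,0.1],
    [0,0,0,0,0.3],
    [0,0,0,0,0.3],
    [0,0,0,0,0.3],
  ],
)

```text
clock: 42.72
position: [0.4086, -0.346, 0.0029]
tool_rot: [3.141, -0.0, 0.368]
force: [-1.9, 2.5, 12.7]
grip_width: 0.0505
```

Call:
servo_tool(
  plan=[
    [0,0,4,0,1],
    [0,0,12,0,1],
    [0,0,30,0,1],
    [0,0,55,0,1],
    [0,0,80,0,1],
    [8,20,105,0,1],
    [20,45,120,-0.05,1],
    [35,72,120,-0.1,1],
    [52,102,120,-0.15,1],
    [70,134,120,-0.2,1],
  ],
)

```text
clock: 43.55
position: [0.4789, -0.211, 0.1234]
tool_rot: [3.141, -0.001, 0.164]
force: [1.6, -0.7, -0.4]
grip_width: 0.0499
```

Call:
servo_tool(
  plan=[
    [18,32,0,-0.05,1],
    [36,64,0,-0.1,1],
    [54,96,0,-0.15,1],
    [72,128,0,-0.2,1],
    [90,160,0,-0.2,1],
    [108,192,0,-0.2,1],
    [126,224,0,-0.2,1],
    [142,248,0,-0.2,1],
    [154,264,0,-0.2,1],
    [158,269,0,-0.2,1],
  ],
)

```text
clock: 44.38
position: [0.6377, 0.0609, 0.1226]
tool_rot: [-3.141, -0.0, -0.028]
force: [0.5, 0.1, -0.6]
grip_width: 0.0498
```

Call:
servo_tool(
  plan=[
    [0,0,-10,0,1],
    [0,0,-20,0,1],
    [0,0,-20,0,1],
    [0,0,-20,0,1],
    [0,0,-20,0,1],
    [0,0,-20,0,1],
    [0,0,-20,0,1],
    [0,0,-20,0,1],
    [0,0,-20,0,1],
    [0,0,-20,0,1],
  ],
)

```text
clock: 45.22
position: [0.6365, 0.0571, 0.1025]
tool_rot: [-3.141, -0.0, -0.032]
force: [0.1, 0.7, -0.1]
grip_width: 0.0502
```

```bash
python3 - <<'E'
from h import *
import pickle
o=bot.observe();print(o['position'],o['tool_rot'],o['qpos'].round(2))
c=bot.calibration("wrist");im=bot.grab_frame("wrist");pickle.dump((c,im),open("w17.pkl","wb"));cv2.imwrite("pics/w17.png",cv2.resize(im,None,fx=1.4,fy=1.4,interpolation=cv2.INTER_CUBIC))
im=bot.grab_frame("side");cv2.imwrite("pics/s17.png",cv2.resize(im[90:220,200:360],None,fx=4.5,fy=4.5,interpolation=cv2.INTER_CUBIC))
E
```

```text
[0.63652604 0.05710718 0.1025066 ] [-3.14149675e+00 -1.41030717e-04 -3.22255782e-02] [-0.5   0.76  0.5   1.68 -0.47  0.82 -1.39]
```

View pics/w17.png

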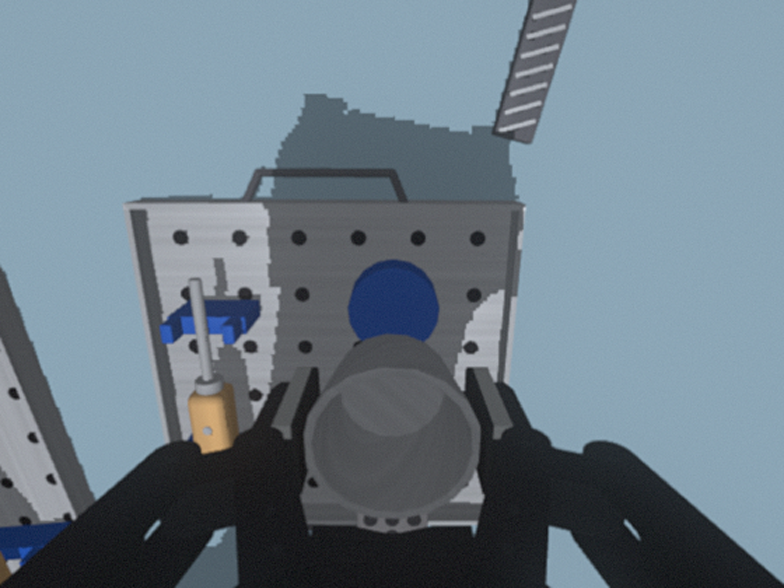

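View pics/s17.png

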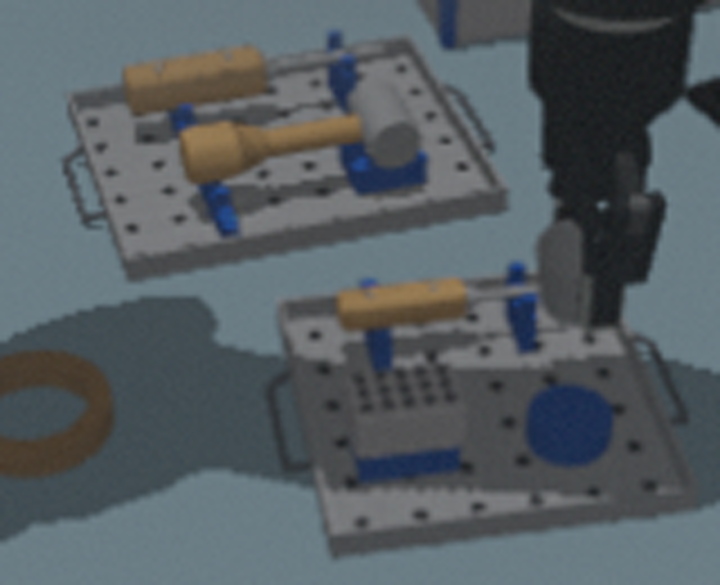

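```bash
python3 - <<'E'
from trays import *
c,im=pickle.load(open("w17.pkl","rb"))
x0,y0,zb=.6363,.0571,.0996
for r,z in ((.026,zb+.036),(.018,zb+.003)):
    P=np.array([proj(c,np.array([x0+r*np.cos(a),y0+r*np.sin(a),z]))*1.4 for a in np.linspace(0,6.28,13)])
    print(P.min(0).round(),P.max(0).round())
s=bot.calibration("side");im=cv2.imread("pics/s17.png")
im=bot.grab_frame("side");cv2.imwrite("pics/s18.png",cv2.resize(im[110:190,290:370],None,fx=8,fy=7,interpolation=cv2.INTER_CUBIC))
for z in (zb,zb+.036): print(((proj(s,np.array([x0,y0,z]))-[290,110])*[8,7]).round())
im=bot.grab_frame("scene");cv2.imwrite("pics/c18.png",cv2.resize(im[180:320,180:340],None,fx=4,fy=4,interpolation=cv2.INTER_CUBIC))
E
```

```text
[301. 364.] [484. 519.]
[341. 341.] [443. 432.]
[318. 323.]
[328. 236.]
```

View pics/s18.png

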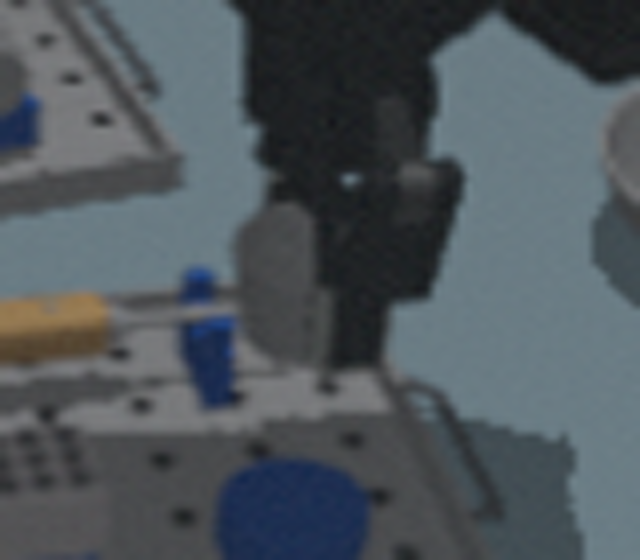

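View pics/c18.png

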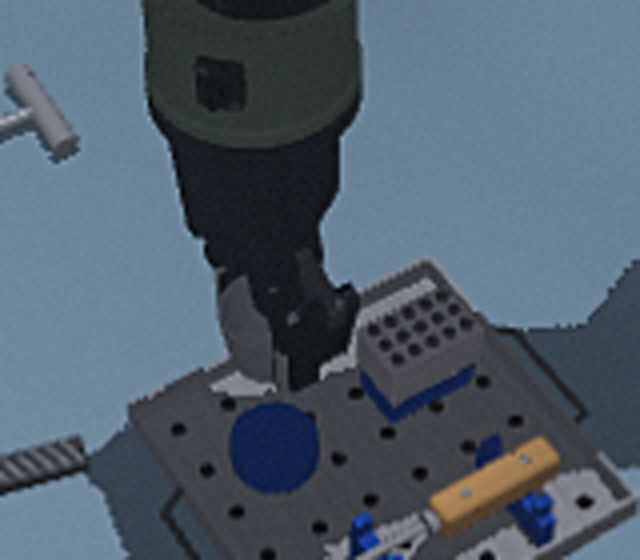

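```bash
python3 - <<'E'
from trays import *
c,im=pickle.load(open("w17.pkl","rb"))
w=lambda u,v,z:(plane(c,u/1.4,v/1.4,z)*1e3).round(1)
print(w(349,308,.024),w(439,308,.024),w(394,261,.024),w(394,268,.024))
Q=[((100,100),w(127,204,.018)/1e3),((100,-100),w(525,206,.018)/1e3)]
th,t,r=fit(Q);print(th,t)
for x,y in ((637,57.3),):
    P=np.array([proj(c,np.array([x/1e3+.024*np.cos(a),y/1e3+.024*np.sin(a),.024]))*1.4 for a in np.linspace(0,6.28,25)]);print(P.min(0),P.max(0))
E
```

```text
[639.1  79.2  24. ] [637.6  32.8  24. ] [663.2  55.3  24. ] [659.6  55.4  24. ]
-0.037001360129985415 [591.41844722  91.99929176]
[345.12391514 265.40262292] [438.00995921 352.85710963]
```

Call:
servo_tool(
  plan=[
    [0.3,-0.3,-18,0,1],
    [0.3,-0.3,-36,0,1],
    [0.3,-0.3,-52,0,1],
    [0.3,-0.3,-62,0,1],
    [0.3,-0.3,-68,0,1],
    [0.3,-0.3,-71,0,1],
    [0.3,-0.3,-73,0,1],
    [0.3,-0.3,-74,0,1],
    [0.3,-0.3,-74,0,1],
    [0.3,-0.3,-74,0,1],
  ],
)

```text
clock: 46.25
position: [0.6371, 0.0569, 0.0289]
tool_rot: [-3.141, -0.001, -0.032]
force: [0.7, -0.6, -0.8]
grip_width: 0.0499
```

Call:
servo_tool(
  plan=[
    [0,0,-0.3,0,1],
    [0,0,-0.6,0,1],
    [0,0,-0.9,0,1],
    [0,0,-1.2,0,1],
    [0,0,-1.5,0,1],
    [0,0,-1.7,0,1],
    [0,0,-1.7,0,1],
    [0,0,-1.7,0,1],
    [0,0,-1.7,0,1],
    [0,0,-1.7,0,1],
  ],
)

```text
clock: 47.08
position: [0.6368, 0.0568, 0.0271]
tool_rot: [-3.141, -0.0, -0.032]
force: [-3.2, 0.2, 7.2]
grip_width: 0.0502
```

Call:
servo_tool(
  plan=[
    [0,0,0.2,0,1],
    [0,0,0.2,0,-0.2],
    [0,0,0.2,0,-0.3],
    [0,0,0.2,0,-0.4],
    [0,0,0.2,0,-0.5],
    [0,0,0.2,0,-0.5],
    [0,0,0.2,0,-0.5],
    [0,0,5,0,-0.5],
    [0,0,15,0,-0.5],
    [0,0,35,0,-0.5],
  ],
)

```text
clock: 47.92
position: [0.6358, 0.0566, 0.0612]
tool_rot: [3.141, 0.002, -0.032]
force: [0.0, 0.2, -0.2]
grip_width: 0.0641
```

Call:
servo_tool(
  plan=[
    [0,0,25,0,-0.5],
    [0,0,60,0,-0.5],
    [0,0,95,0,-0.5],
    [-25,0,130,0,-0.5],
    [-60,10,160,0,-0.5],
    [-95,25,180,0,-0.5],
    [-130,45,190,0,-0.5],
    [-150,60,190,0,-0.5],
    [-160,75,190,0,-0.5],
    [-160,85,190,0,-0.5],
  ],
)

```text
clock: 48.75
position: [0.4747, 0.1435, 0.253]
tool_rot: [-3.139, -0.0, -0.03]
force: [0.7, 0.0, 1.0]
grip_width: 0.0639
```

Call:
servo_tool(
  plan=[
    [0,0,0,0,-0.5],
    [0,0,0,0,-0.5],
    [0,0,0,0,-0.5],
    [0,0,0,0,-0.5],
    [0,0,0,0,-0.5],
    [0,0,0,0,-0.5],
    [0,0,0,0,-0.5],
    [0,0,0,0,-0.5],
    [0,0,0,0,-0.5],
    [0,0,0,0,-0.5],
  ],
)

```text
clock: 49.58
position: [0.4768, 0.1417, 0.2517]
tool_rot: [3.142, 0.0, -0.032]
force: [0.2, 0.5, 0.0]
grip_width: 0.0641
```

```bash
python3 - <<'E'
from h import *
import pickle
o=bot.observe();print(o['position'],o['tool_rot'],o['force'])
c=bot.calibration("wrist");im=bot.grab_frame("wrist");pickle.dump((c,im),open("w19.pkl","wb"));cv2.imwrite("pics/w19.png",cv2.resize(im,None,fx=1.4,fy=1.4,interpolation=cv2.INTER_CUBIC))
im=bot.grab_frame("side");cv2.imwrite("pics/s19.png",cv2.resize(im,None,fx=1.4,fy=1.4,interpolation=cv2.INTER_CUBIC))
E
```

```text
[0.47677318 0.14172934 0.25167562] [ 3.14157976e+00  9.09870833e-05 -3.22674681e-02] [0.15156041 0.48474364 0.04956874]
```

View pics/w19.png

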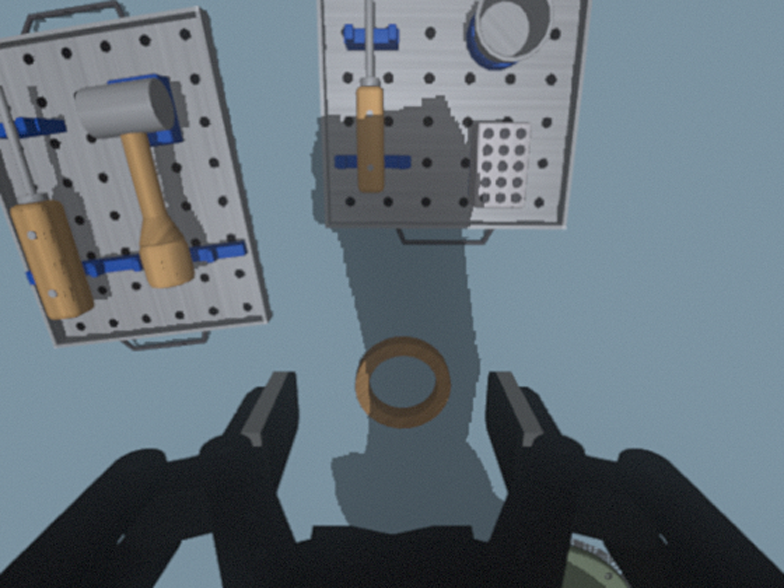

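View pics/s19.png

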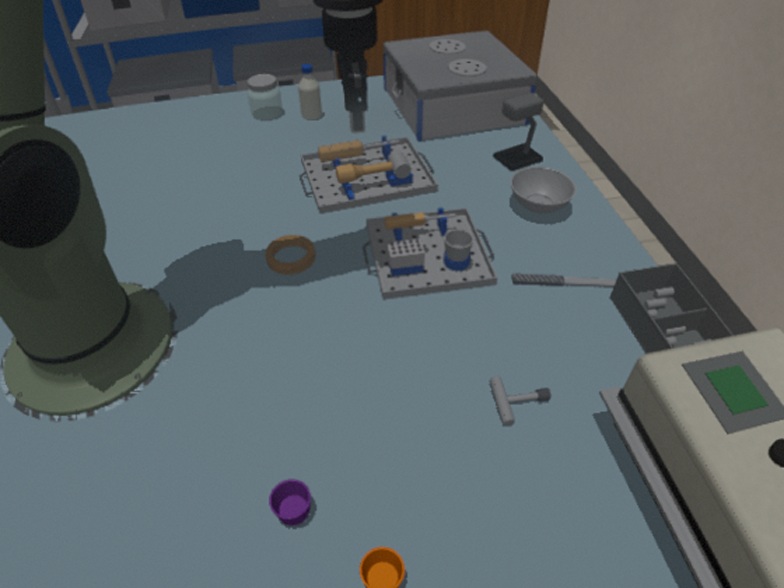

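Call:
servo_tool(
  plan=[
    [20,-10,0,0,-0.5],
    [45,-20,0,0,-0.5],
    [70,-25,0,0,-0.5],
    [80,-30,0,0,-0.5],
    [80,-30,0,0,-0.5],
    [80,-30,0,0,-0.5],
    [80,-30,0,0,-0.5],
    [80,-30,0,0,-0.5],
    [80,-30,0,0,-0.5],
    [80,-30,0,0,-0.5],
  ],
)

```text
clock: 50.52
position: [0.5565, 0.1122, 0.2519]
tool_rot: [-3.141, -0.0, -0.032]
force: [-0.1, 0.1, 0.5]
grip_width: 0.0641
```

```bash
python3 - <<'E'
from h import *
import pickle
c=bot.calibration("wrist");im=bot.grab_frame("wrist");pickle.dump((c,im),open("w20.pkl","wb"));cv2.imwrite("pics/w20.png",cv2.resize(im,None,fx=1.4,fy=1.4,interpolation=cv2.INTER_CUBIC))
im=bot.grab_frame("side");cv2.imwrite("pics/s20.png",cv2.resize(im[95:215,210:360],None,fx=5,fy=4.8,interpolation=cv2.INTER_CUBIC))
E
```

```text
(no output)
```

View pics/w20.png

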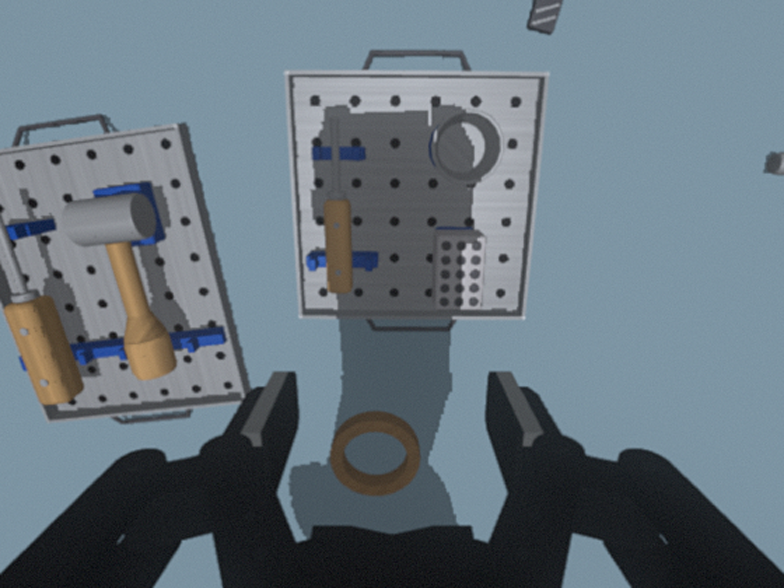

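View pics/s20.png

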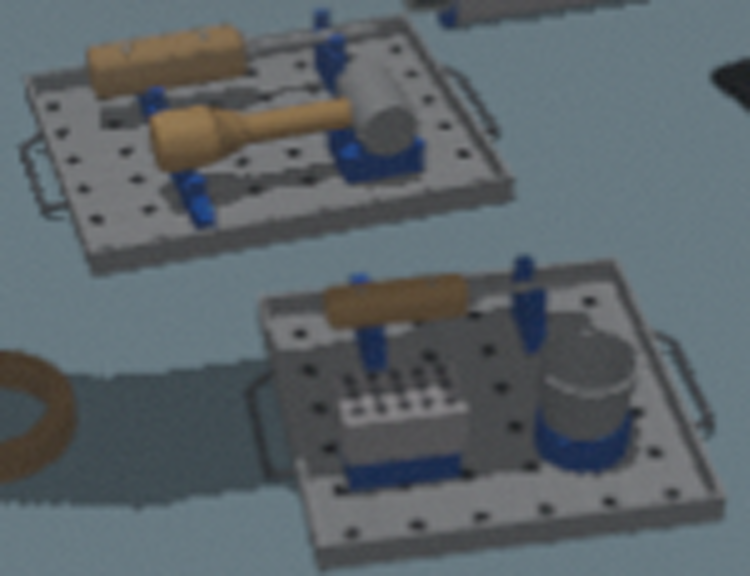

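```bash
python3 - <<'E'
from trays import *
c,im=pickle.load(open("w20.pkl","rb"))
w=lambda u,v,z:plane(c,u/1.4,v/1.4,z)
Q=[((100,100),w(285,72,.018)),((100,-100),w(549,74,.018)),((-100,100),w(301,318,.018)),((-100,-100),w(524,319,.018))]
th,t,r=fit(Q);print(th,t,r.round(1).tolist())
R=np.array([[np.cos(th),-np.sin(th)],[np.sin(th),np.cos(th)]])
for n,a in [("cup",(466,147,.060)),("rack fl",(437,236,.054)),("fr",(487,236,.054)),("nl",(435,306,.054)),("nr",(482,309,.054)),("sd f",(337,200,.034)),("sd tip",(335,118,.034)),("sd butt",(340,292,.034))]:
    print(n,(R.T@(w(*a)[:2]*1e3-t)).round(1))
cv2.imwrite("pics/w20b.png",cv2.resize(im[60:230,200:400],None,fx=3.8,fy=3.4,interpolation=cv2.INTER_CUBIC))
E
```

```text
-0.03468045627452826 [591.46609     92.35057558] [[-0.8, -0.2], [-1.1, 0.5], [1.0, -1.3], [0.9, 1.1]]
cup [ 45.6 -32.9]
rack fl [-18.6 -15.4]
fr [-18.4 -53.2]
nl [-74.6 -15.8]
nr [-76.9 -53.3]
sd f [ 5.7 61.6]
sd tip [65.7 61.2]
sd butt [-69.6  61.5]
```

View pics/w20b.png

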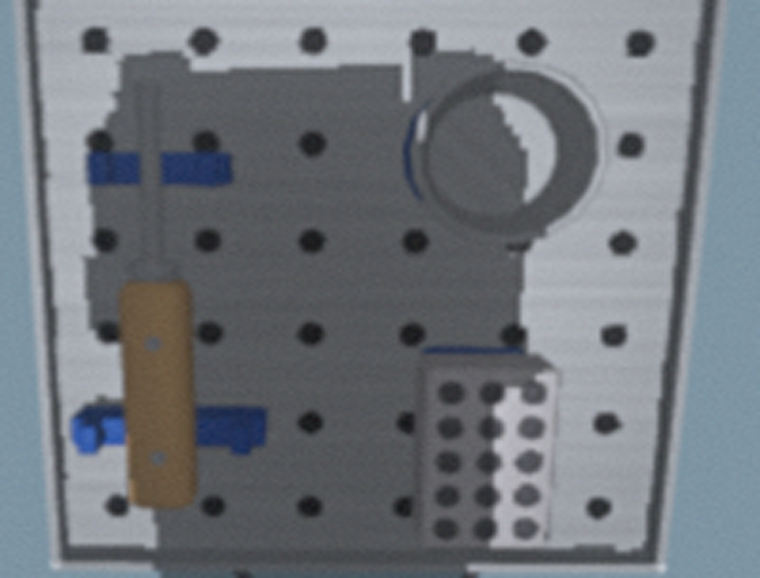

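```bash
python3 - <<'E'
from workcell import bot
print(bot.job_done())
E
```

```text
the job is handed in; nothing more can be done
None
```

Both sets are made up and the job is handed in at about 51 s, well inside the 134 s limit. I placed the parts in the order asked: large screwdriver, mallet, small screwdriver, screw block, cup. Each was lowered until the wrist force showed contact, then released. The peak contact reading was 17 N, when setting down the large screwdriver.

My last pictures, from the wrist and side cameras, showed:
- **Screwdrivers:** both handles and shafts lie in their notches. The small one is within about 2 mm of its nominal line. The large one's shaft is within about 1 mm, but its handle end reads about 8 mm to the side (a rough reading at the picture's edge). I put that down to measurement, because it looks straight in its notch.
- **Mallet:** the head centre is about 2 mm from the pad centre, and the handle end is in its notch.
- **Screw block:** it sits squarely on the oblong pad, within about 1 mm.
- **Cup:** it stands upright on the round pad, within about 2 mm of the middle.
- **Left alone:** I never touched the T-handle or the orange and purple cups. They look unmoved, though I did not measure this. The gripper is clear of everything.

**Disagreement between views:** the wrist views put the tray centres within about 2 mm of each other. The side camera read up to 12 mm lower in y, and the scene camera up to 5 mm higher. I relied on the close wrist views.

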